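Tighten the nut down a sloping canister and snap its dust cap on

TASK

Take the long T-handled socket driver out of the wooden block, put it down the bore of the sloping canister onto the square nut at the bottom, and turn the nut clockwise (looking down the bore) until it comes up against its stop. Then stand the driver back upright in the empty well of the block, fully down. Last, pinch the two tabs of the sprung dust cap together, fit the cap down flat on the canister's mouth and let the tabs spring out under the rim; do not shift the other things on the bench.

Things in the scene. Friction and masses are not known exactly. Their poses are not given: they have to be found in the camera images.
- mouth (a point): centre of the open mouth of the aluminium canister (54 mm outside, 87 mm long) that stands fixed in a grey yoke, leaning 25 degrees from vertical with its mouth towards the robot side. z points out of the bore along its axis, y level. The bore is 38 mm in diameter and 77 mm deep to a flat floor; below the 4 mm thick rim a groove 46 mm in diameter runs from 4 to 12 mm depth. The yoke's two upright cheeks (y +-39 mm) end lower than the mouth.
- nut_seat (a point): centre of the underside of the plain steel square nut, on the floor of the bore, 77 mm down from the mouth on its axis. The nut is 16 mm square, 12 mm high; z points out of the bore, x and y are square to the nut's sides and turn with it.
- nut (a joint): turn of the nut in rad, growing clockwise as seen looking down the bore; begins at 0 to 0.3, stop at 1.1. Turns stiffly (0.12 N m) and stays where it is left.
- driver_bar (a point): centre of the dark crossbar of the T-handled socket driver (0.3 kg steel, 134 mm long), on the driver's axis, 122 mm from the mouth of its socket. z points up the driver away from the socket; the bar is 60 mm long along x, 14 mm thick along y, 24 mm high along z. The shank below it is 12 mm in diameter.
- driver_mouth (a point): centre of the open end of the driver's square socket: inside 18.5 mm square, 14 mm deep, sides parallel to the driver's x and y; outside 24.5 mm square, 33 mm over the cut corners. It fits over the nut with play (about 0.17 rad each way) and goes down until it rests on the bore's floor, so that this point meets nut_seat.
- well_a (a point): centre of the floor of one well of the fixed wooden block (70 x 160 x 55 mm, long side along y). Wells are round, 39 mm in diameter, 47 mm deep, floor 8 mm above the bench, z up. The driver stands in one well and the torch in the other; which one varies.
- well_b (a point): the same for the other well, 80 mm from the first.
- cap_center (a point): centre of the black sprung dust cap, 18 mm above the underside of its disc (50 mm in diameter, 4 mm thick). z is up out of the disc. Two upright tabs, one each side along y, rise from 4 to 32 mm above the disc's underside, 22 mm wide along x, outer faces 40 mm apart, 28 mm when pinched to their stops. Home, the disc's underside lies on the canister's rim; any turn about the axis will do.
- tab_l (a joint): inward travel in m of the cap's tab on its +y side: 0 sprung out, 0.006 pinched to the stop. Sprung, 1.4 N at rest to 5.6 N at the stop. Below the disc each tab has a foot (43 mm over both, 31 mm pinched) that springs out under the rim; feet and two fixed pegs along x reach 10 mm down, and the cap stands on them on the bench.
- tab_r (a joint): the same for the tab on the -y side.
- torch: aluminium pocket torch, 84 mm tall, 32 mm at the foot, standing in the other well; leave it. Origin at its foot.
- lid: plain flat black lid without tabs, 52 mm in diameter, 11 mm high, lying on the bench; leave it. Origin under its centre.
- meter: black portable meter 150 x 110 x 75 mm with a bail handle up to 110 mm; leave it. Origin under its centre.
- plug_a: round metal connector 65 mm long, 24 mm in diameter, lying; leave it. Origin under its middle.
- plug_b: a second such connector; leave it.
- screwdriver: grey-handled screwdriver 190 mm long, lying; leave it. Origin under its middle.
- tape: black roll of tape 90 mm in diameter, 19 mm high; leave it. Origin under its centre.
- jar: amber glass jar 54 mm in diameter, 85 mm high; leave it. Origin under its centre.
Not all that is in view belongs to the job. Of the things shaped like the part that bears cap_center, the black one is meant.

How it is judged:
On the way, in this order (a step that is already met when the one before it is completed fails the run):
1. the driver's socket is fully down over the nut (distance between driver_mouth and nut_seat below 0.006 m and angle between the z axis of driver_mouth and the z axis of mouth, either way round below 0.12 rad), for 0.1 s.
2. the nut has been turned clockwise to its stop with the driver on it (all of step 1 and value of joint nut above 1 rad), for 0.1 s.
3. the driver stands released in the empty well, fully down (((horizontal distance between driver_mouth and well_a below 0.006 m and z of driver_mouth in the frame of well_a below 0.004 m) or (horizontal distance between driver_mouth and well_b below 0.006 m and z of driver_mouth in the frame of well_b below 0.004 m)) and angle between driver_bar's own z axis and vertical below 0.1 rad and contact force between the fingers and driver below 0.1 N), for 0.2 s.
4. the cap, both tabs pinched in, is at the canister's mouth (value of joint each of tab_l, tab_r above 0.004 m and distance between cap_center and mouth below 0.035 m), for 0.05 s.
At the end, for the whole second after the job is handed in: Nut past 1.0 rad; driver released, upright within 0.1 rad in the well without the torch, its mouth within 6 mm of the well's axis and 4 mm of its floor; cap on the canister's mouth within 4 mm sideways, 3 mm in height and 0.12 rad, both tabs sprung out (under 2.5 mm travel); all at rest (all of step 3 and value of joint nut above 1 rad and x of cap_center in the frame of mouth between -0.004 and 0.004 m and y of cap_center in the frame of mouth between -0.004 and 0.004 m and z of cap_center in the frame of mouth between 0.015 and 0.021 m and angle between the z axis of cap_center and the z axis of mouth, either way round below 0.12 rad and angle between cap_center's own z axis and vertical below 0.8 rad and value of joint each of tab_l, tab_r below 0.0025 m and linear speed of each of cap, driver below 0.02 m/s); the robot touches nothing.
It fails at once if another thing on the bench is shifted by more than 30 mm (distance of any of lid, meter, plug_a, plug_b, screwdriver, tape, jar, torch from where it was at the start of the episode above 0.03 m).
It also fails if it takes over 61 s, if anything falls off the work surface, if the arm or the gripper's body presses on something with over 40 N, if the wrist force passes 120 N, or if a joint passes its speed limit or range.

ROBOT

A 6-joint arm with a two-finger parallel gripper is mounted at the origin on the work surface. World frame = base frame: x ahead of the robot, y to its left, z up, the work surface at z = 0. Lengths are in m, angles in rad, forces in N, time in s.
With the tool pointing down it reaches from about 0.35 to 0.85 m from the base axis. Payload 8.1 kg.
Tool frame: the origin (TCP) lies on the mounting face of the last link; the fingertips stand 186 mm ahead of it and the grasp point (between the pads) lies 167 mm ahead of it; y points along the fingers, x is the direction in which the jaws open and shut, and the axes are right-handed (so a half turn about y gives the same grasp; the last joint's range is limited). The gripper opens to 93 mm and grips with 3 to 60 N. Pads are 15 mm wide; open, the fingers measure 128 mm over their backs; the gripper's body (75 mm by 188 mm) begins 65 mm behind the grasp point.
Start: joints at [1.036, 0.13, 1.488, -0, 1.523, -0.085], TCP at [0.261, 0.54, 0.405] pointing down, gripper open.
Joint ranges: [-2.96, 2.96], [-0.89, 2.26], [0.02, 2.5], [-1.34, 4.48], [0, 2.73], [-2.66, 2.66]. Speed limits (rad/s): [2.39, 2.39, 2.79, 3.14, 3.14, 3.14].

INTERFACE

Orientations are given as a rotation vector (axis times angle).
In Python, from plant import robot, imaging gives the robot as it stands.
- The arm moves only by the shell command python3 -m inch 'ROWS' [OPENING] [FORCE]. ROWS is JSON, a list of rows, each an object of numbers: "x", "y", "z": the shift along the tool's x, y, z in mm; "twist": the turn about the tool's y in rad. In form: [{"x": .., "y": .., "z": .., "twist": ..}, ...]. A call has 1 to 12 rows; each row shifts and turns the commanded pose from where the row before left it, along the tool's axes as they then stand; what a row does not reach is not made up. A row lasts 1/10 s, in which the tool goes at most 50 mm and 8.59 degrees, less where a joint would pass 70% of its speed; a pose out of reach is approached as far as the arm can. A call with a gripper value outside its range is refused whole. OPENING is the gripper command: -1 is shut, 1 is fully open, values between are in proportion, set as the call begins (- or left out, the last holds). The fingers move at their own pace and stop on an object; FORCE is the grip in N (left out, the last holds). Time passes only in rows, so rows that do not move let the fingers close. It gives the time, the measured TCP pose, the force and the opening at its end, in the units of the state.
- robot.read_state(): the state, without advancing time (a new reading comes with each control period).
- imaging.read_camera(name): name is "scene" or "top" or "wrist"; returns a dict with "color" (384x512x3 uint8, red, green, blue), "depth" (384x512 float32, m along the optical axis (not along the pixel's ray), 0 where there is no reading), "fx", "fy", "cx", "cy" (pixels), "k1" (the pictures are not rectified: a ray, as slopes to the right and down, at radius r is drawn at 1 + k1 r^2 times it, then the intrinsics apply), "rvec" (rotation vector, rad) and "tvec" (3), from world to camera coordinates, as OpenCV has them; the wrist camera has in their place "tool_from_camera" (4x4, takes a point from camera to tool coordinates, whose origin is the TCP and whose axes are the tool frame's). Camera axes: x right, y down, z forward; pixel columns grow to the right and rows downward; lengths in m; the calibration is good to about 2 mm. A picture is of the moment at which its call begins: read the wrist's pose just before it.
- robot.close_job(): hands the job in, once; it reports no verdict.
The state is a dict: "t": time; "q": joint angles; "dq": joint speeds; "joint_torque": joint torques, N m; "tool_pos": TCP position; "orientation": TCP orientation; "force": force on the tool from outside, world axes, zero at the start; "wrist_torque": the same for the moment, N m; "opening": finger opening in m.
Only numpy, scipy, OpenCV 4.12 (cv2) and the standard library are available. Lean on these libraries where they do the work, as an engineer would, in place of code of your own. Each camera call takes 0.05 s, during which the arm holds its last target.

## Working session

There is one attempt and no reset: what is moved stays moved. The work goes in short steps, Python scripts to look and compute and a shell command to move; the robot and the scene stay as the last step left them, time stands still between calls to the robot, and variables do not carry over. Pictures are saved under pics/ and viewed, and the job is handed in when it is done.

```bash
ls -la; mkdir -p pics; cat > h.py <<'E'
import numpy as np, cv2, json
from scipy.spatial.transform import Rotation as R
from plant import robot, imaging
def save(name, im): cv2.imwrite('pics/'+name, im[...,::-1])
def cap(name):
    s=robot.read_state(); c=imaging.read_camera(name); 
    np.savez('pics/%s_last.npz'%name, **c, tp=s['tool_pos'], ori=s['orientation']); return c,s
def pose(c,s=None):
    # returns R,t camera->world
    if 'rvec' in c:
        Rm=R.from_rotvec(np.array(c['rvec'])).as_matrix(); return Rm.T, -Rm.T@np.array(c['tvec'])
    T=np.array(c['tool_from_camera']); Rt=R.from_rotvec(s['orientation']).as_matrix()
    return Rt@T[:3,:3], Rt@T[:3,3]+np.array(s['tool_pos'])
def K(c): return np.array([[c['fx'],0,c['cx']],[0,c['fy'],c['cy']],[0,0,1.]])
def slopes(c,uv):
    uv=np.atleast_2d(np.array(uv,float)).reshape(-1,1,2)
    return cv2.undistortPoints(uv,K(c),np.array([c['k1'],0,0,0,0.]),None,None,None).reshape(-1,2) if False else cv2.undistortPointsIter(uv,K(c),np.array([c['k1'],0,0,0,0.]),None,None,(3,50,1e-10)).reshape(-1,2)
def cloud(c,s=None):
    h,w=c['depth'].shape; u,v=np.meshgrid(np.arange(w),np.arange(h))
    sl=slopes(c,np.stack([u.ravel(),v.ravel()],1)); d=c['depth'].ravel()
    P=np.c_[sl*d[:,None],d]; Rm,t=pose(c,s); W=P@Rm.T+t; W[d==0]=np.nan
    return W.reshape(h,w,3)
def onplane(c,uv,z,s=None):
    sl=slopes(c,uv); Rm,t=pose(c,s); D=np.c_[sl,np.ones(len(sl))]@Rm.T
    return t+D*((z-t[2])/D[:,2])[:,None]
def proj(c,W,s=None):
    Rm,t=pose(c,s); P=(np.atleast_2d(W)-t)@Rm; sl=P[:,:2]/P[:,2:]; r2=(sl**2).sum(1,keepdims=True)
    d=sl*(1+c['k1']*r2); return np.c_[d[:,0]*c['fx']+c['cx'], d[:,1]*c['fy']+c['cy']]
E
python3 - <<'E'
from h import *
s=robot.read_state(); print(s); print(R.from_rotvec(s['orientation']).as_matrix().round(3))
for n in ['scene','top','wrist']:
    c,s=cap(n); save(n+'0.png',c['color'] ); print(n,{k:v for k,v in c.items() if k not in('color','depth')})
E
```

```text
total 12
drwxr-xr-x  3 agent agent 4096 Dec  7 02:27 .
drwxr-xr-x 23 root  root  4096 Dec  7 02:27 ..
drwxr-xr-x  2 agent agent 4096 Dec  7 02:27 pics
{'t': 0.0, 'q': array([ 1.03559186e+00,  1.31139924e-01,  1.48925910e+00, -8.40283924e-06,
        1.52299725e+00, -8.54231929e-02]), 'dq': array([-2.49696353e-04,  8.49692144e-04,  2.32915119e-05, -1.15306400e-03,
        1.10287588e-04, -1.78783428e-03]), 'joint_torque': array([ 3.29549432e-03, -5.59851122e+01, -4.91743612e+01,  7.69353448e-02,
        3.56179581e-02, -1.84624719e-04]), 'tool_pos': array([0.26073946, 0.54013342, 0.40371091]), 'orientation': array([-1.3898861 , -0.87063116,  0.8732555 ]), 'force': array([-1.03721953,  0.77119459, -0.10456057]), 'wrist_torque': array([-0.04409765, -0.00912102, -0.023737  ]), 'opening': 0.09289481813095783}
[[ 0.435 -0.001 -0.901]
 [ 0.901 -0.002  0.435]
 [-0.002 -1.     0.   ]]
scene {'fx': 476.1391135856049, 'fy': 476.1391135856049, 'cx': 257.3578583011279, 'cy': 184.07904672734293, 'k1': 0.0014368653835526905, 'rvec': array([ 1.88698235,  1.09937588, -0.64695722]), 'tvec': array([-0.3113066 , -0.14596079,  1.6110267 ])}
top {'fx': 463.28520200792974, 'fy': 463.28520200792974, 'cx': 252.82784597857398, 'cy': 189.70579924296533, 'k1': -0.11086524667267689, 'rvec': array([ 2.13484808, -2.16884844,  0.09949797]), 'tvec': array([0.04878339, 0.60740733, 1.0418853 ])}
wrist {'fx': 290.58536345380696, 'fy': 290.58536345380696, 'cx': 253.46463143107448, 'cy': 187.4199597160942, 'k1': 0.024569037850966036, 'tool_from_camera': array([[ 9.99999964e-01, -6.67873238e-06,  2.66420683e-04,
        -8.65503426e-04],
       [-2.57066060e-04, -2.87863298e-01,  9.57671476e-01,
         2.00826420e-02],
       [ 7.02967049e-05, -9.57671510e-01, -2.87863290e-01,
         8.06765114e-02],
       [ 0.00000000e+00,  0.00000000e+00,  0.00000000e+00,
         1.00000000e+00]])}
```

View pics/scene0.png

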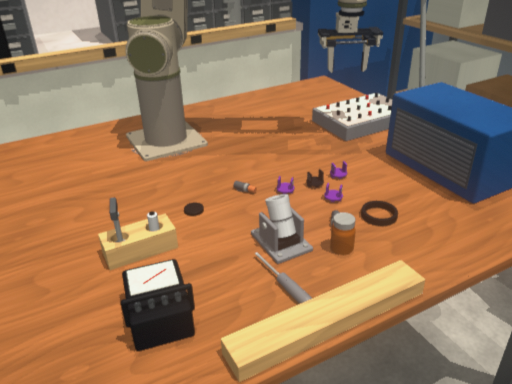

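View pics/top0.png

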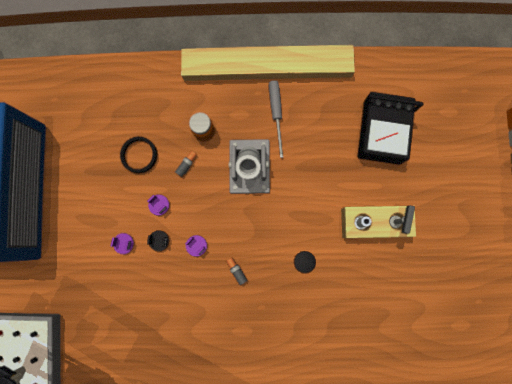

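View pics/wrist0.png

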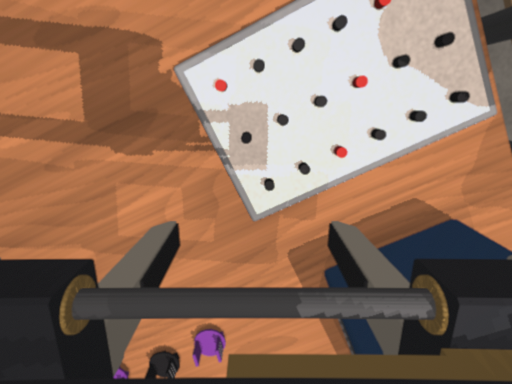

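```bash
python3 - <<'E'
from h import *
c={k:v for k,v in np.load('pics/top_last.npz').items()}
W=cloud(c)
for n,uv in dict(block=(385,222),torch=(362,222),bar=(408,218),can=(249,165),cap=(158,241),p1=(123,243),p2=(197,246),p3=(159,205),lid=(305,262),meter=(388,130),plug=(237,271),plugb=(187,164),sd=(278,115),jar=(202,125)).items():
    print(n,W[uv[1],uv[0]].round(3))
col=c['color']
a=cv2.resize(col[130:260,340:440],None,fx=4,fy=4,interpolation=cv2.INTER_CUBIC)
b=cv2.resize(col[130:200,215:285],None,fx=5.6,fy=5.6,interpolation=cv2.INTER_CUBIC)
save('cropA.png',np.hstack([a[:392],b[:392]]))
save('cropA.png',np.hstack([cv2.resize(col[190:250,330:430],(500,300)),cv2.resize(col[195:265,108:208],(428,300))])[:, :800])
save('cropB.png',cv2.resize(col[135:200,215:285],None,fx=8,fy=8,interpolation=cv2.INTER_CUBIC))
s=np.load('pics/scene_last.npz')['color']
save('cropC.png',np.hstack([cv2.resize(s[190:270,90:190],(400,320)),cv2.resize(s[180:270,240:340],(400,320))]))
E
```

```text
block [ 0.527 -0.261  0.055]
torch [ 0.527 -0.201  0.085]
bar [ 0.531 -0.287  0.141]
can [0.661 0.046 0.07 ]
cap [0.492 0.266 0.014]
p1 [0.488 0.35  0.015]
p2 [0.479 0.173 0.012]
p3 [0.578 0.264 0.013]
lid [ 0.439 -0.08   0.013]
meter [ 0.735 -0.272  0.076]
plug [0.421 0.079 0.021]
plugb [0.674 0.196 0.021]
sd [ 0.789 -0.024  0.023]
jar [0.752 0.151 0.086]
```

View pics/cropA.png

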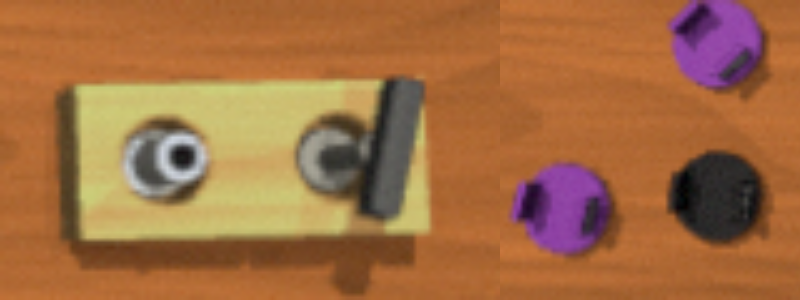

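View pics/cropB.png

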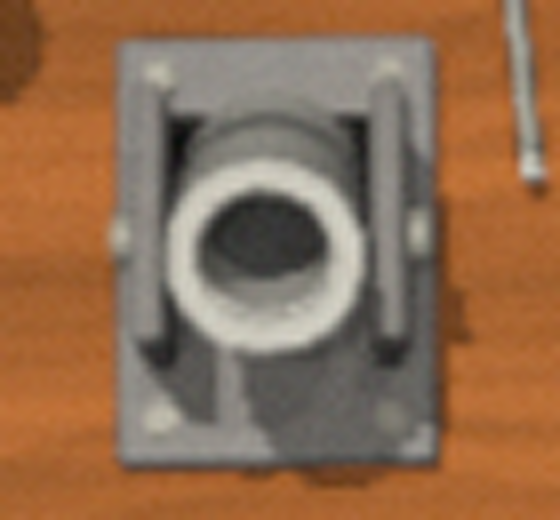

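View pics/cropC.png

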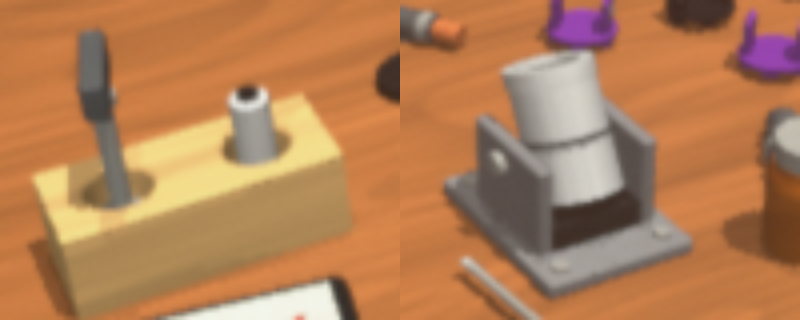

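```bash
python3 - <<'E'
from h import *
c={k:v for k,v in np.load('pics/top_last.npz').items()}
W=cloud(c)
def sel(x0,x1,y0,y1,z0,z1):
    m=(W[...,0]>x0)&(W[...,0]<x1)&(W[...,1]>y0)&(W[...,1]<y1)&(W[...,2]>z0)&(W[...,2]<z1); return W[m]
def rect(P):
    (a,b),(w,h),ang=cv2.minAreaRect((P[:,:2]*1000).astype(np.float32)); return round(a,1),round(b,1),round(w,1),round(h,1),round(ang,1),len(P),P[:,2].mean().round(4)
print('block',rect(sel(.45,.6,-.36,-.15,.05,.06)))
B=sel(.45,.6,-.36,-.22,.132,.16);print('bar',rect(B))
print('shank/other',rect(sel(.45,.6,-.36,-.22,.08,.125)))
print('torch',rect(sel(.45,.6,-.23,-.15,.08,.1)))
print('cap',rect(sel(.45,.53,.22,.30,.008,.06)), 'tabs',rect(sel(.45,.53,.22,.30,.03,.06)))
# canister rim
m=sel(.6,.72,.0,.1,.09,.16); print('canpts',len(m),m[:,2].min(),m[:,2].max(), m.mean(0))
# plane fit normal constraint: points close to plane with normal tilt
n=np.array([-np.sin(np.radians(25)),0,np.cos(np.radians(25))])
h=m@n; hh,e=np.histogram(h,bins=40); i=hh.argmax(); print(list(zip(e.round(4),hh)))
E
```

```text
block (528.5, -249.7, 161.2, 70.7, 89.2, 1480, np.float64(0.0541))
bar (527.6, -288.7, 16.0, 59.7, 75.7, 221, np.float64(0.1399))
shank/other (527.6, -283.7, 7.7, 56.4, 80.5, 42, np.float64(0.1104))
torch (528.8, -209.1, 20.3, 20.5, 46.9, 81, np.float64(0.0873))
cap (493.3, 263.8, 44.7, 49.9, 81.6, 356, np.float64(0.0178)) tabs (493.2, 264.8, 41.2, 21.4, 82.2, 61, np.float64(0.0384))
canpts 356 0.09016147882888648 0.1261812331324218 [0.65467095 0.04897029 0.11052397]
[(np.float64(-0.2087), np.int64(1)), (np.float64(-0.2077), np.int64(2)), (np.float64(-0.2066), np.int64(1)), (np.float64(-0.2056), np.int64(1)), (np.float64(-0.2045), np.int64(3)), (np.float64(-0.2035), np.int64(2)), (np.float64(-0.2024), np.int64(3)), (np.float64(-0.2013), np.int64(2)), (np.float64(-0.2003), np.int64(2)), (np.float64(-0.1992), np.int64(3)), (np.float64(-0.1982), np.int64(1)), (np.float64(-0.1971), np.int64(5)), (np.float64(-0.1961), np.int64(2)), (np.float64(-0.195), np.int64(3)), (np.float64(-0.1939), np.int64(2)), (np.float64(-0.1929), np.int64(5)), (np.float64(-0.1918), np.int64(3)), (np.float64(-0.1908), np.int64(2)), (np.float64(-0.1897), np.int64(6)), (np.float64(-0.1887), np.int64(4)), (np.float64(-0.1876), np.int64(4)), (np.float64(-0.1866), np.int64(3)), (np.float64(-0.1855), np.int64(4)), (np.float64(-0.1844), np.int64(6)), (np.float64(-0.1834), np.int64(11)), (np.float64(-0.1823), np.int64(3)), (np.float64(-0.1813), np.int64(2)), (np.float64(-0.1802), np.int64(5)), (np.float64(-0.1792), np.int64(4)), (np.float64(-0.1781), np.int64(2)), (np.float64(-0.177), np.int64(2)), (np.float64(-0.176), np.int64(7)), (np.float64(-0.1749), np.int64(18)), (np.float64(-0.1739), np.int64(33)), (np.float64(-0.1728), np.int64(55)), (np.float64(-0.1718), np.int64(49)), (np.float64(-0.1707), np.int64(43)), (np.float64(-0.1696), np.int64(36)), (np.float64(-0.1686), np.int64(11)), (np.float64(-0.1675), np.int64(5))]
```

```bash
python3 -m inch '[{"twist":-0.15},{"twist":-0.15},{"twist":-0.15},{"x":-38,"y":5,"z":-29},{"x":-38,"y":5,"z":-29},{"x":-38,"y":5,"z":-29},{"x":-38,"y":5,"z":-29},{"x":-38,"y":5,"z":-29},{"x":-38,"y":5,"z":-29},{"x":-38,"y":5,"z":-29},{"x":-38,"y":5,"z":-29},{"x":-38,"y":5,"z":-29}]' 1 && python3 -m inch '[{"x":-38,"y":6,"z":-29},{"x":-38,"y":6,"z":-29},{"x":-38,"y":6,"z":-29},{"x":-35,"y":6,"z":-28},{}]'
python3 - <<'E'
from h import *
c,s=cap('wrist'); save('w1.png',c['color']); print(s['t'],s['tool_pos'],s['q'],R.from_rotvec(s['orientation']).as_matrix().round(3))
E
```

```text
0.15 [0.26075737 0.54020776 0.40394687] [ 1.03562218e+00  1.31001025e-01  1.48898067e+00  1.45846860e-05
  1.52295271e+00 -8.53719808e-02] [[ 0.435 -0.001 -0.901]
 [ 0.901 -0.001  0.435]
 [-0.001 -1.     0.   ]]$[0]: bad value
```

View pics/w1.png

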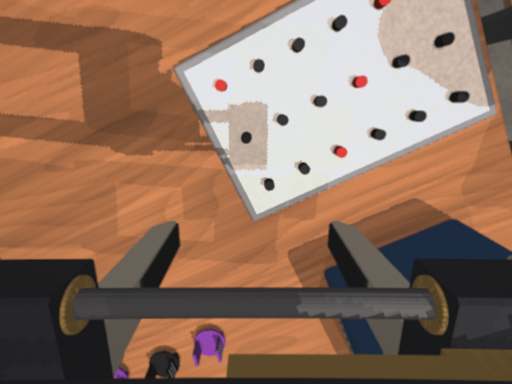

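The picture is unchanged, because the call was refused: each row needs all four numbers.

```bash
python3 -m inch '[{"x":0,"y":0,"z":0,"twist":-0.15},{"x":0,"y":0,"z":0,"twist":-0.15},{"x":0,"y":0,"z":0,"twist":-0.15},{"x":-38,"y":5,"z":-29,"twist":0},{"x":-38,"y":5,"z":-29,"twist":0},{"x":-38,"y":5,"z":-29,"twist":0},{"x":-38,"y":5,"z":-29,"twist":0},{"x":-38,"y":5,"z":-29,"twist":0},{"x":-38,"y":5,"z":-29,"twist":0},{"x":-38,"y":5,"z":-29,"twist":0},{"x":-38,"y":5,"z":-29,"twist":0},{"x":-38,"y":5,"z":-29,"twist":0}]' 1 && python3 -m inch '[{"x":-38,"y":6,"z":-29,"twist":0},{"x":-38,"y":6,"z":-29,"twist":0},{"x":-38,"y":6,"z":-29,"twist":0},{"x":-35,"y":6,"z":-28,"twist":0},{"x":0,"y":0,"z":0,"twist":0}]'
python3 - <<'E'
from h import *
c,s=cap('wrist'); save('w2.png',c['color']); print(s['t'],s['tool_pos'],s['q'],R.from_rotvec(s['orientation']).as_matrix().round(3))
E
```

```text
t: 1.4
tool_pos: [0.5227, 0.1966, 0.3596]
orientation: [-1.209, -1.21, 1.209]
force: [0.7, 0.8, 0.9]
opening: 0.0929
t: 1.9
tool_pos: [0.6387, 0.0446, 0.3336]
orientation: [-1.211, -1.204, 1.208]
force: [-1.4, 0.2, 0.0]
opening: 0.0929
1.9 [0.63871689 0.04458581 0.33361258] [-0.00987972  0.27933524  1.44949403 -0.00161951  1.41449543 -1.57577895] [[ 0.005 -0.002 -1.   ]
 [ 1.    -0.002  0.005]
 [-0.002 -1.     0.002]]
```

View pics/w2.png

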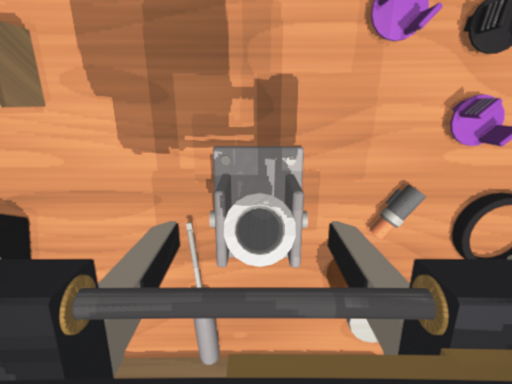

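```bash
cat > rim.py <<'E'
from h import *
from scipy.optimize import least_squares
n=np.array([-np.sin(np.radians(25)),0,np.cos(np.radians(25))]); ex=np.array([np.cos(np.radians(25)),0,np.sin(np.radians(25))]); ey=np.array([0,1.,0])
c={k:v for k,v in np.load('pics/wrist_last.npz').items()}; s={'tool_pos':c['tp'],'orientation':c['ori']}
W=cloud(c,s)
m=(abs(W[...,0]-.65)<.06)&(abs(W[...,1]-.049)<.045)&(W[...,2]>.085)&(W[...,2]<.14)
P=W[m]; vv,uu=np.where(m)
h=P@n; hs=np.histogram(h,bins=np.arange(-.23,-.14,.001)); h0=hs[1][hs[0].argmax()]+.0005
k=abs(h-h0)<.003; P2=P[k]; print('h',h0,k.sum())
A=np.c_[P2[:,:2],np.ones(len(P2))]; co=np.linalg.lstsq(A,P2[:,2],rcond=None)[0]; nn=np.array([-co[0],-co[1],1]);nn/=np.linalg.norm(nn);print('normal',nn.round(3))
a=P2@ex;b=P2@ey
H=np.median(h[k])
# ring 19..27 : fit by minimising violations
f=lambda p:(lambda r:np.maximum(r-.027,0)+np.maximum(.019-r,0))(np.hypot(a-p[0],b-p[1]))
r=least_squares(f,[np.mean(a),np.mean(b)]); print(r.x,np.sqrt(np.mean(r.fun**2)))
M=r.x[0]*ex+r.x[1]*ey+H*n; print('mouth',M)
uv=proj(c,[M,M-.077*n],s);print(uv)
t=np.linspace(0,2*np.pi,200)
im=cv2.resize(c['color'][180:280,210:310],None,fx=7,fy=7,interpolation=cv2.INTER_CUBIC); im2=np.clip(im.astype(float)*2.2,0,255).astype(np.uint8)
for rad,d,colr in((.019,0,(255,0,0)),(.027,0,(0,255,0))):
    ring=np.array([M+rad*(np.cos(q)*ex+np.sin(q)*ey) for q in t]); q=(proj(c,ring,s)-[210,180]+.5)*7
    cv2.polylines(im2,[q.astype(np.int32)],True,colr,1)
save('bore.png',im2[:600])
E
python3 rim.py
```

```text
h -0.17049999999999996 2105
normal [-0.421  0.001  0.907]
[0.6370711  0.04764551] 4.593342283256648e-05
mouth [0.64938597 0.04764551 0.11482594]
[[258.93896718 228.91969535]
 [257.72458074 229.23428018]]
```

View pics/bore.png

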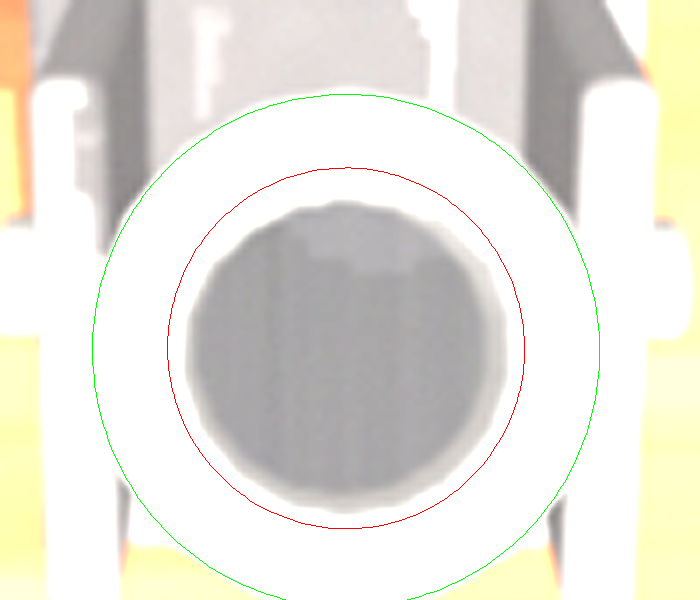

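```bash
cat >> rim.py <<'E'
g=c['color'][205:255,234:284].astype(float).mean(2); print(np.percentile(g[15:35,15:35],[1,50,99]))
lo,hi=np.percentile(g[14:36,14:36],[1,99]); e=np.clip((g-lo)/(hi-lo),0,1)*255
d=c['depth'][205:255,234:284]; Wd=((cloud(c,s)[205:255,234:284]-M)@n)
print(np.nanpercentile(Wd[14:36,14:36],[2,25,50,75,98]))
dd=np.clip((Wd+.085)/.03,0,1)*255
o=np.hstack([cv2.resize(e,(400,400),interpolation=cv2.INTER_CUBIC),cv2.resize(np.nan_to_num(dd),(400,400),interpolation=cv2.INTER_NEAREST)]).clip(0,255).astype(np.uint8); cv2.imwrite('pics/nut.png',o)
E
python3 rim.py
```

```text
h -0.17049999999999996 2105
normal [-0.421  0.001  0.907]
[0.6370711  0.04764551] 4.593342283256648e-05
mouth [0.64938597 0.04764551 0.11482594]
[[258.93896718 228.91969535]
 [257.72458074 229.23428018]]
[74.         76.66666667 78.66666667]
[-0.0473331  -0.04640293 -0.04594895 -0.04539929 -0.04455585]
```

View pics/nut.png

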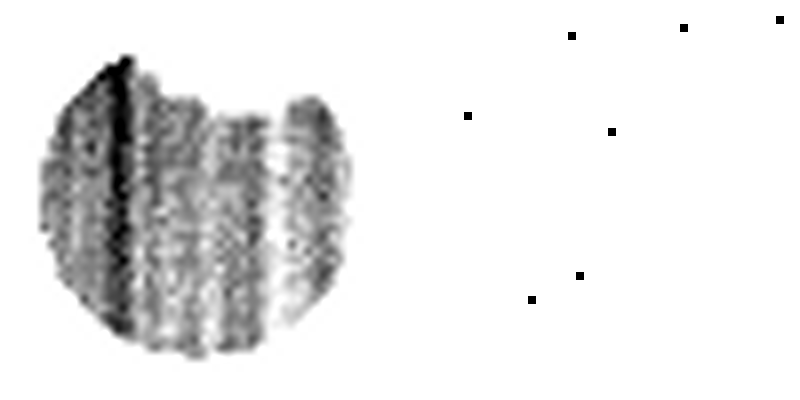

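```bash
cat >> rim.py <<'E'
print('----')
Wl=cloud(c,s)
for v in (229,): print([(u,c['color'][v,u].tolist(),round(float((Wl[v,u]-M)@n)*1000,1)) for u in range(230,290,2)])
for u in (258,): print([(v,c['color'][v,u].tolist(),round(float((Wl[v,u]-M)@n)*1000,1)) for v in range(200,262,2)])
print(pose(c,s)[1])
blk=Wl[215:245,246:272].reshape(-1,3)-M; A=np.c_[blk@ex,blk@ey,np.ones(len(blk))]; print(np.linalg.lstsq(A,blk@n,rcond=None)[0])
E
python3 rim.py | sed -n '/----/,$p'
```

```text
----
[(230, [230, 227, 224], -0.6), (232, [232, 230, 227], -0.2), (234, [212, 207, 203], -0.2), (236, [112, 110, 108], -26.1), (238, [80, 79, 79], -45.9), (240, [76, 75, 76], -45.5), (242, [77, 76, 77], -46.4), (244, [77, 76, 77], -46.0), (246, [77, 76, 76], -46.1), (248, [75, 75, 74], -46.1), (250, [76, 76, 76], -45.2), (252, [77, 77, 77], -45.5), (254, [77, 77, 77], -46.1), (256, [77, 76, 76], -46.0), (258, [78, 77, 77], -47.0), (260, [77, 77, 77], -46.6), (262, [78, 77, 77], -46.7), (264, [77, 76, 76], -46.4), (266, [77, 76, 76], -47.1), (268, [79, 78, 78], -47.7), (270, [78, 77, 77], -46.5), (272, [77, 77, 78], -46.0), (274, [75, 75, 75], -46.3), (276, [78, 77, 77], -46.7), (278, [81, 80, 80], -45.8), (280, [97, 95, 93], -33.3), (282, [113, 111, 109], -16.6), (284, [174, 171, 167], -0.1), (286, [231, 229, 225], -0.6), (288, [230, 228, 225], -0.3)]
[(200, [171, 168, 165], -0.5), (202, [165, 163, 160], 0.6), (204, [193, 189, 185], -2.9), (206, [175, 171, 166], -23.0), (208, [112, 111, 109], -45.7), (210, [83, 83, 83], -46.5), (212, [83, 83, 83], -46.8), (214, [83, 83, 83], -46.8), 
[... 836 characters left out ...]
call last):
  File "rim.py", line 35, in <module>
    blk=Wl[215:245,246:272].reshape(-1,3)-M; A=np.c_[blk@ex,blk@ey,np.ones(len(blk))]; print(np.linalg.lstsq(A,blk@n,rcond=None)[0])
                                                                                             ~~~~~~~~~~~~~~~^^^^^^^^^^^^^^^^^^^^
    x, resids, rank, s = _umath_linalg.lstsq(a, b, rcond,
                         ~~~~~~~~~~~~~~~~~~~^^^^^^^^^^^^^
                                             signature=signature)
                                             ^^^^^^^^^^^^^^^^^^^^
    raise LinAlgError("SVD did not converge in Linear Least Squares")
numpy.linalg.LinAlgError: SVD did not converge in Linear Least Squares
```

```bash
python3 -m inch '[{"x":-41,"y":-3,"z":14,"twist":0},{"x":-42,"y":-3,"z":14,"twist":0},{"x":-42,"y":-3,"z":14,"twist":0},{"x":-42,"y":-3,"z":14,"twist":0},{"x":-42,"y":-3,"z":14,"twist":0},{"x":-41,"y":0,"z":14,"twist":0},{"x":-41,"y":0,"z":14,"twist":0},{"x":-42,"y":0,"z":13,"twist":0},{"x":0,"y":0,"z":0,"twist":0.125},{"x":0,"y":0,"z":0,"twist":0.125},{"x":0,"y":0,"z":0,"twist":0}]'
python3 - <<'E'
from h import *
c,s=cap('wrist'); save('w3.png',c['color']); print(s['t'],s['tool_pos'],s['q'].round(3),R.from_rotvec(s['orientation']).as_matrix().round(3))
E
```

```text
t: 3.05
tool_pos: [0.5259, -0.2829, 0.3509]
orientation: [-1.318, -1.022, 1.022]
force: [0.3, -0.8, 0.0]
opening: 0.0929
3.05 [ 0.5259352  -0.28285317  0.35092476] [-0.579  0.153  1.562  0.     1.426 -1.899] [[ 0.249  0.    -0.969]
 [ 0.969  0.     0.249]
 [ 0.    -1.    -0.   ]]
```

View pics/w3.png

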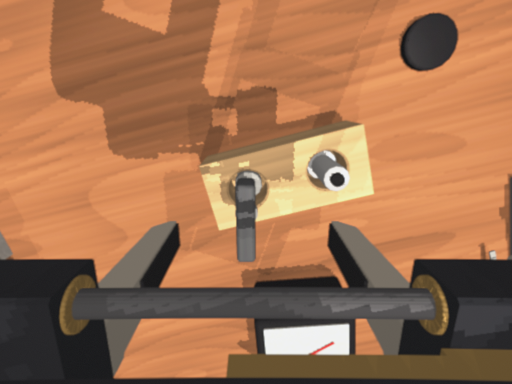

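```bash
cat > bar.py <<'E'
from h import *
c={k:v for k,v in np.load('pics/wrist_last.npz').items()}; s={'tool_pos':c['tp'],'orientation':c['ori']}
W=cloud(c,s); m=(abs(W[...,0]-.5276)<.06)&(abs(W[...,1]+.287)<.05)&(W[...,2]>.137)&(W[...,2]<.148)
P=W[m];print(len(P),P[:,2].mean(),cv2.minAreaRect((P[:,:2]*1000).astype(np.float32)))
Rt=R.from_rotvec(s['orientation']).as_matrix(); print('tool coords',((P.mean(0)-s['tool_pos'])@Rt*1000).round(1))
b=(abs(W[...,0]-.5276)<.1)&(abs(W[...,1]+.25)<.15)&(abs(W[...,2]-.055)<.006);P=W[b];print(cv2.minAreaRect((P[:,:2]*1000).astype(np.float32)))
E
python3 bar.py
```

```text
1517 0.14139910199247682 ((527.98095703125, -290.0954284667969), (13.9840087890625, 59.57558822631836), 75.97393035888672)
tool coords [ -6.5 209.5  -2. ]
((528.55224609375, -250.21897888183594), (70.62168884277344, 159.93865966796875), 0.024840181693434715)
```

```bash
python3 -m inch '[{"x":-6.5,"y":10,"z":-2,"twist":0},{"x":0,"y":22,"z":0,"twist":0},{"x":0,"y":21,"z":0,"twist":0},{"x":0,"y":0,"z":0,"twist":0}]' && python3 -m inch '[{"x":0,"y":0,"z":0,"twist":0},{"x":0,"y":0,"z":0,"twist":0},{"x":0,"y":0,"z":0,"twist":0},{"x":0,"y":0,"z":0,"twist":0},{"x":0,"y":0,"z":0,"twist":0},{"x":0,"y":0,"z":0,"twist":0}]' -1 30
```

```text
t: 3.5
tool_pos: [0.5252, -0.2893, 0.2933]
orientation: [-1.309, -1.023, 1.026]
force: [-0.3, 0.1, -0.5]
opening: 0.0931
t: 4.1
tool_pos: [0.5264, -0.2905, 0.2981]
orientation: [-1.318, -1.024, 1.023]
force: [-0.1, -0.7, 0.6]
opening: 0.05
```

```bash
python3 -m inch '[{"x":0,"y":0,"z":0,"twist":0},{"x":0,"y":0,"z":0,"twist":0},{"x":0,"y":0,"z":0,"twist":0},{"x":0,"y":0,"z":0,"twist":0},{"x":0,"y":0,"z":0,"twist":0},{"x":0,"y":-10,"z":0,"twist":-0.05},{"x":0,"y":-15,"z":0,"twist":-0.05},{"x":0,"y":-10,"z":0,"twist":0},{"x":0,"y":0,"z":0,"twist":0}]'; python3 - <<'E'
from h import *
c,s=cap('scene'); save('s1.png',cv2.resize(c['color'][180:280,80:200],(720,600)));print(s['force'],s['opening'],s['wrist_torque'])
E
```

```text
t: 5.0
tool_pos: [0.5268, -0.2907, 0.3343]
orientation: [-1.28, -1.098, 1.097]
force: [0.7, 0.2, -3.3]
opening: 0.0137
[ 0.73208323  0.16694731 -3.26694513] 0.013692670839859197 [ 0.04942048 -0.04536499  0.02662939]
```

View pics/s1.png

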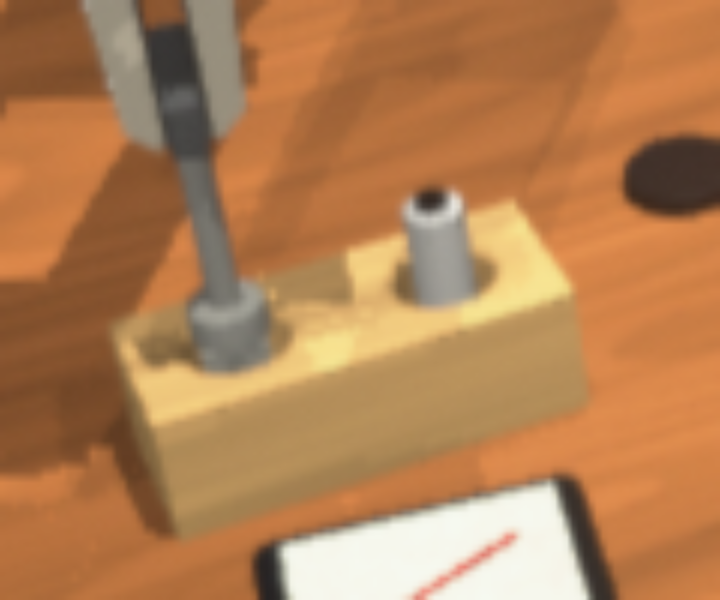

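```bash
python3 -m inch '[{"x":0,"y":-3,"z":7,"twist":0},{"x":0,"y":0,"z":10,"twist":0},{"x":0,"y":1,"z":10,"twist":0},{"x":0,"y":0,"z":0,"twist":0}]' -1 12;  python3 - <<'E'
from h import *
c,s=cap('scene'); save('s2.png',cv2.resize(c['color'][180:280,80:200],(720,600)));print(s['force'],s['opening'],s['wrist_torque'])
E
```

```text
t: 5.45
tool_pos: [0.4982, -0.2861, 0.3342]
orientation: [-1.275, -1.097, 1.098]
force: [-0.1, -0.6, -3.4]
opening: 0.0142
[-0.13422613 -0.62425552 -3.40444344] 0.01415072900068466 [ 0.10897949 -0.02294328 -0.02054125]
```

View pics/s2.png

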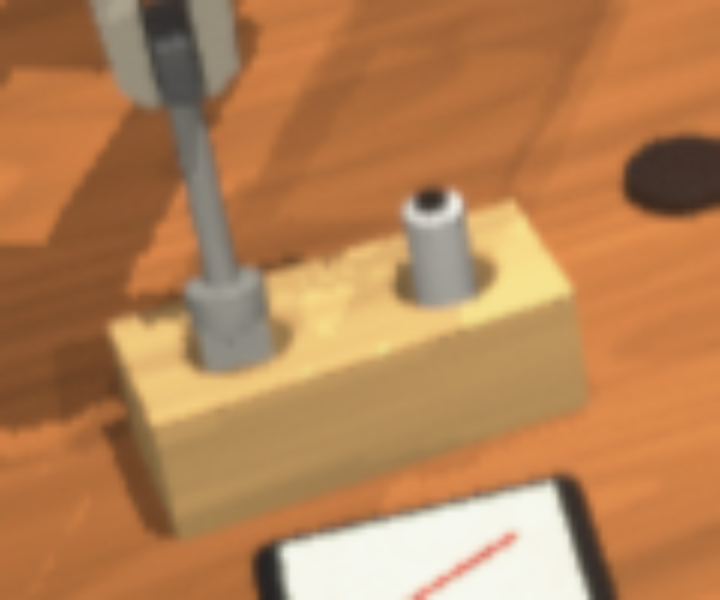

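```bash
python3 -m inch '[{"x":0,"y":2,"z":10,"twist":0},{"x":0,"y":3,"z":10,"twist":0},{"x":0,"y":3,"z":8,"twist":0},{"x":0,"y":0,"z":0,"twist":0}]';  python3 - <<'E'
from h import *
c,s=cap('scene'); save('s3.png',cv2.resize(c['color'][180:280,80:200],(720,600)));print(s['force'],s['opening'],s['wrist_torque'])
c,s=cap('wrist'); save('w4.png',c['color']); 
E
```

```text
t: 5.9
tool_pos: [0.4708, -0.2819, 0.326]
orientation: [-1.275, -1.097, 1.098]
force: [0.3, 0.8, -5.0]
opening: 0.0137
[ 0.26027485  0.80140566 -4.96193233] 0.01365091122831228 [ 0.18354189 -0.00966378  0.05946646]
```

View pics/s3.png

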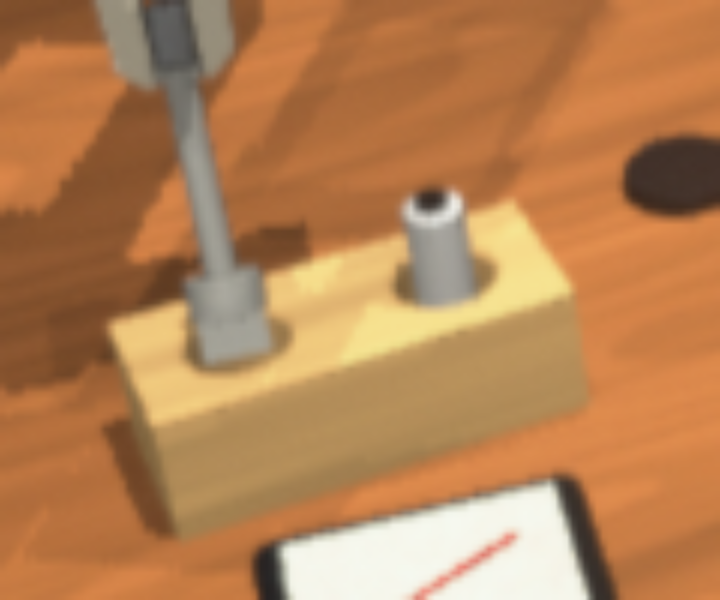

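View pics/w4.png

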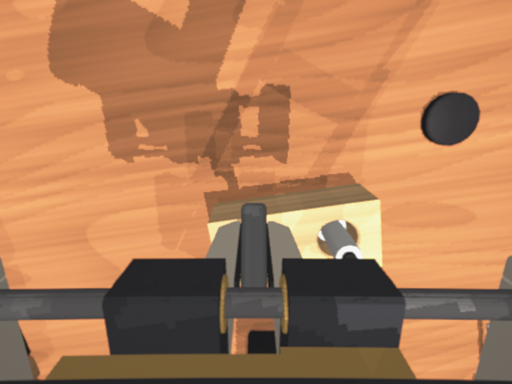

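```bash
cat > tilt.py <<'E'
from h import *
def run():
    c={k:v for k,v in np.load('pics/wrist_last.npz').items()}; s={'tool_pos':c['tp'],'orientation':c['ori']}
    Rt=R.from_rotvec(s['orientation']).as_matrix(); W=(cloud(c,s)-s['tool_pos'])@Rt*1000
    m=(abs(W[...,0])<5.5)&(W[...,1]>130)&(W[...,1]<185)&(abs(W[...,2])<34)
    P=W[m]; print(len(P)); 
    for z in range(-34,34,4):
        k=abs(P[:,2]-z)<2
        if k.sum()>5: print(z,np.median(P[k,1]).round(1),end='; ')
    print()
run()
E
python3 tilt.py
```

```text
1727
-14 151.0; -10 151.1; -6 152.8; -2 154.8; 2 156.9; 6 158.9; 10 160.9; 14 162.9; 18 164.9; 22 166.8; 26 168.9;
```

```bash
python3 - <<'E'
from h import *
c={k:v for k,v in np.load('pics/wrist_last.npz').items()}; s={'tool_pos':c['tp'],'orientation':c['ori']}
Rt=R.from_rotvec(s['orientation']).as_matrix(); W=(cloud(c,s)-s['tool_pos'])@Rt*1000
for v in range(192,300,4): print(v,W[v,254].round(1).tolist(), c['color'][v,254])
E
```

```text
192 [-0.0, 325.4, -16.2] [152  99  67]
196 [-0.0, 326.1, -21.1] [146  95  63]
200 [-0.1, 317.6, -22.8] [133 107  76]
204 [-0.4, 169.2, 26.6] [74 74 74]
208 [-0.4, 168.1, 24.7] [93 91 93]
212 [-0.4, 165.6, 23.4] [94 93 93]
216 [-0.4, 166.5, 20.7] [89 87 87]
220 [-0.4, 164.9, 19.1] [80 78 78]
224 [-0.4, 164.4, 17.0] [80 79 78]
228 [-0.4, 163.6, 15.0] [79 78 78]
232 [-0.4, 162.6, 13.1] [79 78 77]
236 [-0.4, 162.2, 10.9] [79 80 78]
240 [-0.5, 160.2, 9.6] [79 79 78]
244 [-0.5, 158.9, 7.9] [80 80 80]
248 [-0.5, 157.5, 6.3] [80 80 80]
252 [-0.5, 158.2, 3.6] [80 78 79]
256 [-0.5, 157.2, 1.8] [81 79 79]
260 [-0.5, 155.9, 0.2] [81 79 79]
264 [-0.5, 155.4, -1.9] [80 78 79]
268 [-0.5, 154.4, -3.7] [80 78 79]
272 [-0.5, 153.0, -5.2] [79 79 80]
276 [-0.5, 152.3, -7.1] [79 79 79]
280 [-0.5, 151.5, -8.9] [79 78 79]
284 [-0.5, 151.1, -11.1] [79 79 79]
288 [-0.6, 89.4, 31.0] [60 59 60]
292 [-0.6, 86.7, 31.7] [75 73 74]
296 [-0.6, 86.0, 31.0] [82 80 79]
```

```bash
python3 -m inch '[{"x":0,"y":0,"z":0,"twist":0},{"x":0,"y":-20,"z":0,"twist":0},{"x":0,"y":-45,"z":0,"twist":0},{"x":0,"y":-45,"z":0,"twist":0},{"x":0,"y":0,"z":0,"twist":0},{"x":0,"y":0,"z":0,"twist":0}]' -1 40;  python3 - <<'E'
from h import *
c,s=cap('wrist'); save('w5.png',c['color']);print(s['t'],s['force'],s['opening'],s['tool_pos'])
Rt=R.from_rotvec(s['orientation']).as_matrix();print(Rt.round(3))
W=(cloud(c,s)-s['tool_pos'])@Rt*1000
for v in range(196,290,6): print(v,W[v,254].round(1).tolist(), c['color'][v,254])
import tilt
n=np.array([-np.sin(np.radians(25)),0,np.cos(np.radians(25))])
M=np.array([.6494,.0476,.1148])
dm=Rt@np.array([-.5,275.6,-59.8])/1000
for d in (.03,.01,-.077):
    T=M+d*n-dm; print(d,T, ((T-s['tool_pos'])@Rt*1000).round(1))
E
```

```text
t: 6.6
tool_pos: [0.4724, -0.2824, 0.438]
orientation: [-1.279, -1.099, 1.098]
force: [-0.3, 0.0, -4.3]
opening: 0.0139
6.6 [-0.27109665  0.01250043 -4.29257311] 0.01390906526260604 [ 0.47235245 -0.28244455  0.43804684]
[[ 0.149  0.002 -0.989]
 [ 0.989 -0.002  0.149]
 [-0.002 -1.    -0.002]]
196 [0.2, 430.5, -55.8] [245 232 171]
202 [0.2, 430.9, -65.4] [179 142 100]
208 [-0.4, 167.3, 25.1] [89 87 89]
214 [-0.4, 166.7, 21.8] [86 85 85]
220 [-0.4, 164.9, 19.1] [76 75 75]
226 [-0.4, 164.2, 15.9] [76 75 75]
232 [-0.5, 161.0, 13.9] [75 75 74]
238 [-0.4, 161.0, 10.4] [76 76 75]
244 [-0.5, 159.7, 7.5] [76 76 76]
250 [-0.5, 157.4, 5.2] [77 76 76]
256 [-0.5, 157.1, 1.8] [76 74 75]
262 [-0.5, 155.2, -0.6] [77 75 76]
268 [-0.5, 153.4, -3.0] [76 75 75]
274 [-0.5, 153.4, -6.6] [75 75 75]
280 [-0.5, 151.1, -8.7] [76 75 76]
286 [-0.5, 150.6, -11.9] [73 72 73]
1729
-10 151.2; -6 153.1; -2 155.0; 2 157.0; 6 158.9; 10 160.9; 14 163.0; 18 164.9; 22 166.7; 26 168.7; 
0.03 [0.57705049 0.05754157 0.41743831] [351.8  20.2 -52.8]
0.01 [0.58550286 0.05754157 0.39931215] [353.1  38.3 -61.1]
-0.077 [0.62227064 0.05754157 0.32046337] [358.7 117.3 -97.2]
```

```bash
python3 -m inch '[{"x":44,"y":0,"z":-6.6,"twist":0},{"x":44,"y":0,"z":-6.6,"twist":0},{"x":44,"y":0,"z":-6.6,"twist":0},{"x":44,"y":0,"z":-6.6,"twist":0},{"x":44,"y":0,"z":-6.6,"twist":0},{"x":44,"y":0,"z":-6.6,"twist":0},{"x":44,"y":0,"z":-6.6,"twist":0},{"x":44,"y":10,"z":-6.6,"twist":0},{"x":0,"y":10,"z":0,"twist":0},{"x":0,"y":0,"z":0,"twist":0}]';  python3 - <<'E'
from h import *
c,s=cap('wrist'); save('w6.png',c['color']);print(s['t'],s['force'],s['opening'],s['tool_pos'])
Rt=R.from_rotvec(s['orientation']).as_matrix();print(Rt.round(3))
n=np.array([-np.sin(np.radians(25)),0,np.cos(np.radians(25))])
M=np.array([.6494,.0476,.1148])
dm=Rt@np.array([-.5,275.6,-59.8])/1000
for d in (.03,.01,-.077):
    T=M+d*n-dm; print(d,T, ((T-s['tool_pos'])@Rt*1000).round(1))
c,s=cap('scene'); save('s4.png',cv2.resize(c['color'][120:270,210:370],(640,600)))
c,s=cap('top'); save('t4.png',cv2.resize(c['color'][120:220,190:310],(720,600)))
E
```

```text
t: 7.65
tool_pos: [0.5758, 0.0591, 0.4119]
orientation: [-1.27, -1.094, 1.105]
force: [0.1, -0.7, -4.6]
opening: 0.0138
7.65 [ 0.05259196 -0.69904059 -4.58036967] 0.013801199607179956 [0.57583926 0.05914361 0.4118619 ]
[[ 0.147 -0.008 -0.989]
 [ 0.989 -0.     0.147]
 [-0.002 -1.     0.008]]
0.03 [0.57980856 0.05699838 0.41804039] [-1.5 -6.2 -4.2]
0.01 [0.58826092 0.05699838 0.39991424] [ -0.3  11.9 -12.7]
-0.077 [0.62502871 0.05699838 0.32106546] [  5.2  90.4 -49.7]
```

View pics/s4.png

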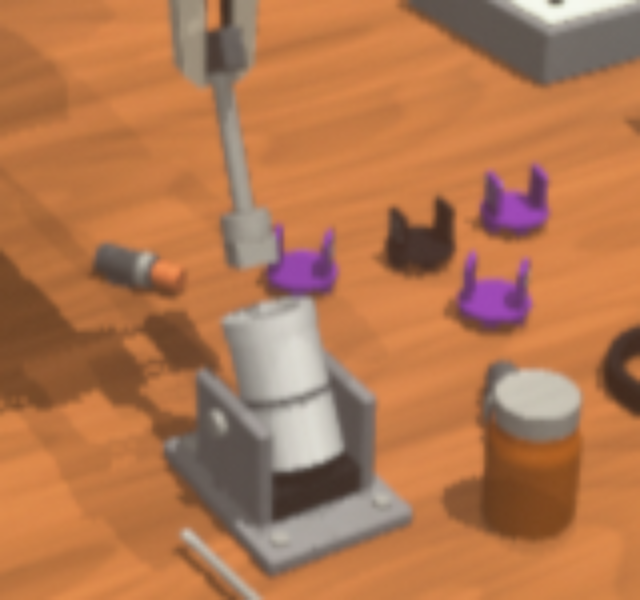

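View pics/w6.png

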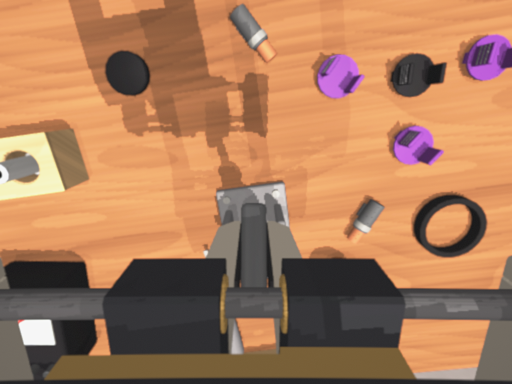

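```bash
cat > tgt.py <<'E'
from h import *
import sys
s=robot.read_state(); Rt=R.from_rotvec(s['orientation']).as_matrix()
n=np.array([-np.sin(np.radians(25)),0,np.cos(np.radians(25))]); M=np.array([.6494,.0476,.1148])
v=np.array(eval(sys.argv[1])) if len(sys.argv)>1 else np.array([-.5,275.6,-59.8])
m=np.array(s['tool_pos'])+Rt@v/1000; e=m-M
print('t',round(s['t'],2),'F',s['force'].round(1),'TCP',s['tool_pos'].round(4),'q6',s['q'][5].round(2),'open',s['opening'].round(4),'pt in mouth frame mm: along n',(e@n*1000).round(1),'x',(e@np.array([np.cos(np.radians(25)),0,np.sin(np.radians(25))])*1000).round(1),'y',(e[1]*1000).round(1))
print('shift along -n in tool per mm',(-n@Rt).round(3),'fix lateral',(-(e-(e@n)*n)@Rt*1000).round(1))
E
python3 tgt.py
python3 - <<'E'
from h import *
from PIL import Image
E
true
```

```text
Traceback (most recent call last):
  File "tgt.py", line 7, in <module>
    print('t',round(s['t'],2),'F',s['force'].round(1),'TCP',s['tool_pos'].round(4),'q6',s['q'][5].round(2),'open',s['opening'].round(4),'pt in mouth frame mm: along n',(e@n*1000).round(1),'x',(e@np.array([np.cos(np.radians(25)),0,np.sin(np.radians(25))])*1000).round(1),'y',(e[1]*1000).round(1))
                                                                                                                  ^^^^^^^^^^^^^^^^^^
AttributeError: 'float' object has no attribute 'round'
```

View pics/t4.png

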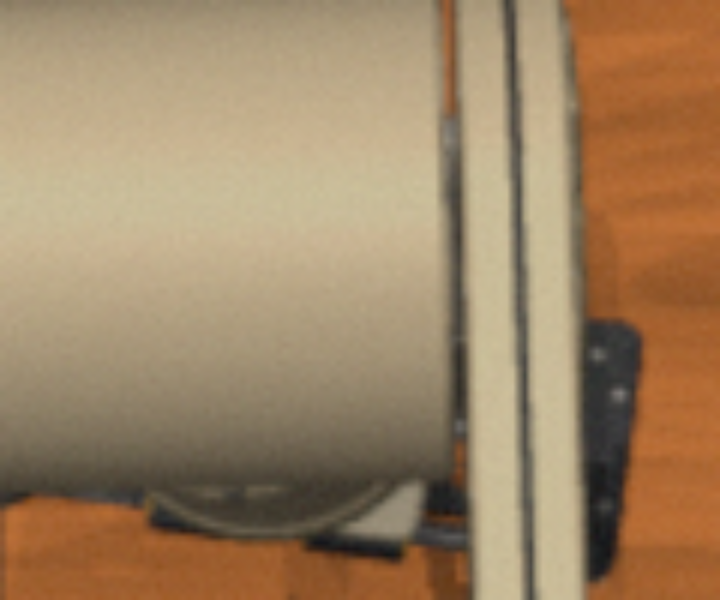

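The top view is blocked by the arm, so I'll rely on the scene and wrist cameras.

```bash
sed -i "s/s\['opening'\].round(4)/round(s['opening'],4)/" tgt.py; python3 tgt.py
```

```text
t 7.8 F [-0.8  0.  -4. ] TCP [0.5764 0.057  0.4157] q6 -1.41 open 0.0139 pt in mouth frame mm: along n 29.0 x -2.5 y -0.2
shift along -n in tool per mm [ 0.064  0.905 -0.42 ] fix lateral [ 0.5 -1.1 -2.2]
```

```bash
python3 -m inch '[{"x":1,"y":8,"z":-6.4,"twist":0},{"x":0.7,"y":9,"z":-4.2,"twist":0},{"x":0.7,"y":9,"z":-4.2,"twist":0},{"x":0,"y":0,"z":0,"twist":0},{"x":0,"y":0,"z":0,"twist":0}]'; python3 tgt.py;  python3 - <<'E'
from h import *
c,s=cap('scene'); save('s5.png',cv2.resize(c['color'][120:270,210:370],(640,600)))
E
```

```text
t: 8.3
tool_pos: [0.5917, 0.0579, 0.39]
orientation: [-1.275, -1.097, 1.099]
force: [-1.2, 1.2, -3.2]
opening: 0.0137
t 8.3 F [-1.2  1.2 -3.2] TCP [0.5917 0.0579 0.39  ] q6 -1.41 open 0.0137 pt in mouth frame mm: along n -0.8 x 0.6 y 0.9
shift along -n in tool per mm [ 0.063  0.906 -0.419] fix lateral [-1.   0.3  0.4]
```

View pics/s5.png

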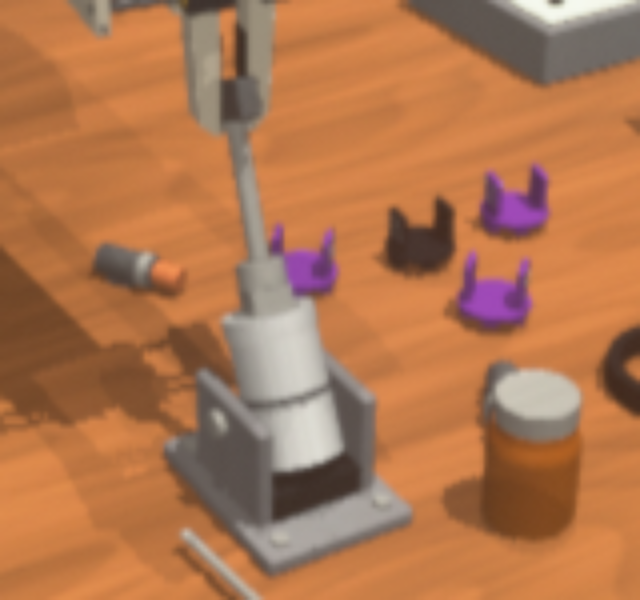

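```bash
python3 -m inch '[{"x":-0.4,"y":8.2,"z":-3.8,"twist":0},{"x":0.6,"y":8.2,"z":-3.8,"twist":0},{"x":0.6,"y":8.2,"z":-3.8,"twist":0},{"x":0.6,"y":8.2,"z":-3.8,"twist":0},{"x":0,"y":0,"z":0,"twist":0}]' -1 25; python3 tgt.py
```

```text
t: 8.85
tool_pos: [0.6068, 0.0572, 0.3556]
orientation: [-1.274, -1.096, 1.1]
force: [-1.1, 0.4, -4.0]
opening: 0.0143
t 8.85 F [-1.1  0.4 -4. ] TCP [0.6068 0.0572 0.3556] q6 -1.41 open 0.0143 pt in mouth frame mm: along n -38.3 x -0.7 y 0.2
shift along -n in tool per mm [ 0.064  0.905 -0.421] fix lateral [-0.1 -0.3 -0.6]
```

```bash
python3 -m inch '[{"x":0.3,"y":4.5,"z":-2.4,"twist":0},{"x":0.3,"y":4.5,"z":-2.1,"twist":0},{"x":0.3,"y":4.5,"z":-2.1,"twist":0},{"x":0,"y":0,"z":0,"twist":0}]'; python3 tgt.py;  python3 - <<'E'
from h import *
c,s=cap('scene'); save('s6.png',cv2.resize(c['color'][120:270,210:370],(640,600)))
E
```

```text
t: 9.25
tool_pos: [0.6136, 0.0571, 0.3435]
orientation: [-1.276, -1.097, 1.099]
force: [0.1, 0.2, -2.9]
opening: 0.0137
t 9.25 F [ 0.1  0.2 -2.9] TCP [0.6136 0.0571 0.3435] q6 -1.41 open 0.0137 pt in mouth frame mm: along n -52.2 x 0.9 y 0.1
shift along -n in tool per mm [ 0.063  0.906 -0.419] fix lateral [-0.2  0.4  0.8]
```

View pics/s6.png

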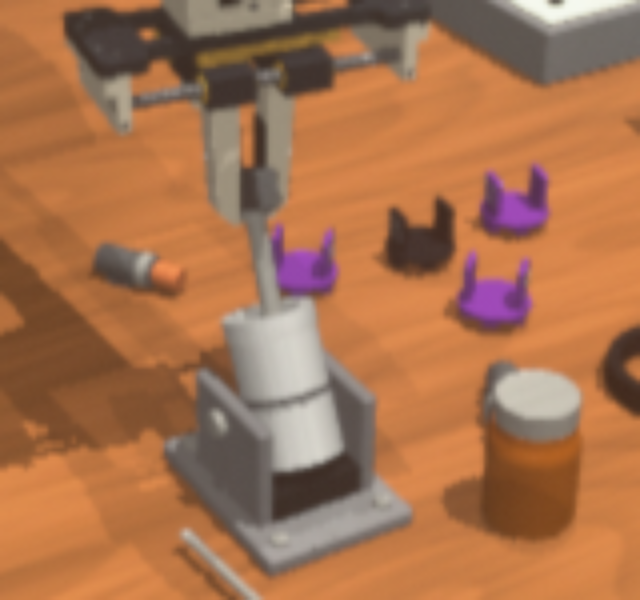

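```bash
python3 -m inch '[{"x":0.3,"y":4.5,"z":-2.1,"twist":0},{"x":0.3,"y":4.5,"z":-2.1,"twist":0},{"x":0.2,"y":3,"z":-1.4,"twist":0},{"x":0,"y":0,"z":0,"twist":0}]' -1 20; python3 tgt.py; python3 -m inch '[{"x":0.2,"y":3.6,"z":-1.7,"twist":0},{"x":0.2,"y":3.6,"z":-1.7,"twist":0},{"x":0,"y":0,"z":0,"twist":0}]'; python3 tgt.py
```

```text
t: 9.7
tool_pos: [0.6192, 0.0571, 0.3315]
orientation: [-1.275, -1.097, 1.099]
force: [0.1, 0.4, -3.3]
opening: 0.0138
t 9.7 F [ 0.1  0.4 -3.3] TCP [0.6192 0.0571 0.3315] q6 -1.41 open 0.0138 pt in mouth frame mm: along n -65.5 x 0.9 y 0.1
shift along -n in tool per mm [ 0.063  0.906 -0.419] fix lateral [-0.2  0.4  0.8]
t: 10.0
tool_pos: [0.6226, 0.057, 0.3244]
orientation: [-1.276, -1.097, 1.099]
force: [-0.4, -0.0, -3.1]
opening: 0.0142
t 10.0 F [-0.4 -0.  -3.1] TCP [0.6226 0.057  0.3244] q6 -1.41 open 0.0142 pt in mouth frame mm: along n -73.4 x 1.1 y -0.0
shift along -n in tool per mm [ 0.063  0.906 -0.419] fix lateral [-0.1  0.5  1. ]
```

```bash
python3 -m inch '[{"x":0.1,"y":2.5,"z":-0.5,"twist":0},{"x":0.1,"y":2.2,"z":-1,"twist":0},{"x":0,"y":0,"z":0,"twist":0},{"x":0,"y":0,"z":0,"twist":0}]'; python3 tgt.py
```

```text
t: 10.4
tool_pos: [0.6242, 0.057, 0.3221]
orientation: [-1.277, -1.098, 1.098]
force: [-6.2, -0.2, 7.2]
opening: 0.0139
t 10.4 F [-6.2 -0.2  7.2] TCP [0.6242 0.057  0.3221] q6 -1.41 open 0.0139 pt in mouth frame mm: along n -76.2 x 1.9 y 0.0
shift along -n in tool per mm [ 0.063  0.906 -0.418] fix lateral [-0.3  0.8  1.7]
```

```bash
python3 -m inch '[{"x":0,"y":-2,"z":0,"twist":0},{"x":0,"y":0,"z":-2,"twist":0},{"x":-0.5,"y":0,"z":-3,"twist":0},{"x":0,"y":0,"z":0,"twist":0}]' -0.48 60; python3 tgt.py "[0,167,0]";  python3 - <<'E'
from h import *
c,s=cap('wrist'); save('w7.png',c['color']);print(s['wrist_torque'])
E
```

```text
t: 10.8
tool_pos: [0.6295, 0.0556, 0.3226]
orientation: [-1.277, -1.098, 1.098]
force: [-0.2, -0.0, 0.5]
opening: 0.0245
t 10.8 F [-0.2 -0.   0.5] TCP [0.6295 0.0556 0.3226] q6 -1.41 open 0.0245 pt in mouth frame mm: along n 45.4 x -0.7 y 8.0
shift along -n in tool per mm [ 0.063  0.907 -0.417] fix lateral [-7.8 -0.3 -1.8]
[0.01049298 0.02307901 0.01567616]
```

View pics/w7.png

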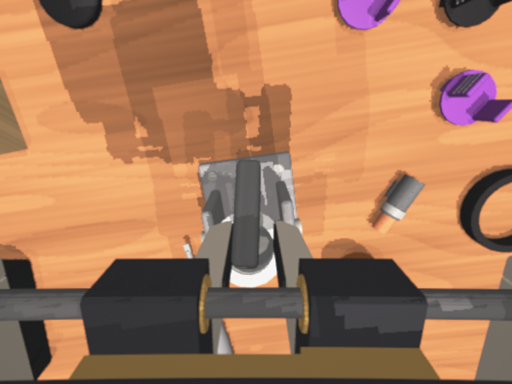

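```bash
cat > bartool.py <<'E'
from h import *
c={k:v for k,v in np.load('pics/wrist_last.npz').items()}; s={'tool_pos':c['tp'],'orientation':c['ori']}
Rt=R.from_rotvec(s['orientation']).as_matrix(); Wt=(cloud(c,s)-s['tool_pos'])@Rt*1000
g=c['color'].astype(int); dark=(g.max(2)<110)&(np.ptp(g,2)<14)
m=(abs(Wt[...,0])<45)&(Wt[...,1]>120)&(Wt[...,1]<192)&(abs(Wt[...,2])<45)&dark
# largest component
nl,l,st,ce=cv2.connectedComponentsWithStats(m.astype(np.uint8)); 
for i in np.argsort(-st[1:,4])[:3]+1:
    P=Wt[l==i]; mu=np.median(P,0); u,sv,vt=np.linalg.svd(P-P.mean(0),full_matrices=False)
    print('n',len(P),'uvbox',st[i],'mean',P.mean(0).round(1),'min',P.min(0).round(1),'max',P.max(0).round(1),'dir',vt[0].round(3),'normal',vt[2].round(3))
E
python3 bartool.py
```

```text
n 2957 uvbox [ 222  166   40  121 2957] mean [ -5.5 162.3  19.3] min [-14.3 125.5 -10.4] max [  4.  190.5  45. ] dir [-0.095 -0.635 -0.767] normal [ 0.838 -0.467  0.283]
n 382 uvbox [273 223  13  64 382] mean [ 11.7 150.5   5.2] min [ 11.2 125.6  -6.5] max [ 12.9 187.1   9.2] dir [ 0.003 -0.998  0.061] normal [-0.997  0.002  0.076]Traceback (most recent call last):
  File "bartool.py", line 10, in <module>
    print('n',len(P),'uvbox',st[i],'mean',P.mean(0).round(1),'min',P.min(0).round(1),'max',P.max(0).round(1),'dir',vt[0].round(3),'normal',vt[2].round(3))
                                                                                                                                           ~~^^^
IndexError: index 2 is out of bounds for axis 0 with size 1
```

```bash
python3 -m inch '[{"x":-3,"y":0,"z":-1,"twist":0},{"x":-3.5,"y":0,"z":-1,"twist":0.1},{"x":0,"y":0,"z":0,"twist":0.1},{"x":0,"y":0,"z":0,"twist":0.1},{"x":0,"y":0,"z":0,"twist":0.1},{"x":0,"y":0,"z":0,"twist":0.1},{"x":0,"y":0,"z":0,"twist":0.1},{"x":0,"y":0,"z":0,"twist":0}]'; python3 tgt.py "[0,167,0]";  python3 - <<'E'
from h import *
c,s=cap('wrist'); save('w8.png',c['color']);print(s['wrist_torque'])
E
python3 bartool.py
```

```text
t: 11.65
tool_pos: [0.6301, 0.0487, 0.3224]
orientation: [-1.475, -0.64, 0.64]
force: [0.7, -1.1, -0.4]
opening: 0.0242
t 11.65 F [ 0.7 -1.1 -0.4] TCP [0.6301 0.0487 0.3224] q6 -0.82 open 0.0242 pt in mouth frame mm: along n 45.0 x -0.3 y 1.1
shift along -n in tool per mm [ 0.289  0.906 -0.309] fix lateral [-0.6 -0.1 -1. ]
[-0.11793654 -0.02342482 -0.02936324]
n 3416 uvbox [ 209  166   64  121 3416] mean [ -8.3 163.8  17.8] min [-26.3 125.2  -7.3] max [  9.7 191.9  44.8] dir [ 0.244 -0.667 -0.704] normal [-0.634  0.44  -0.636]
n 417 uvbox [273 223  13  64 417] mean [ 11.6 151.9   4.2] min [ 11.1 125.2  -7.7] max [ 12.8 187.3   8.5] dir [ 0.004 -0.997  0.072] normal [-0.998  0.     0.063]
n 34 uvbox [207 165  14  14  34] mean [-23.7 182.1  42.4] min [-27.6 180.2  37.3] max [-19.9 184.   44.9] dir [-0.774  0.036 -0.633] normal [-0.457 -0.723  0.518]
```

View pics/w8.png

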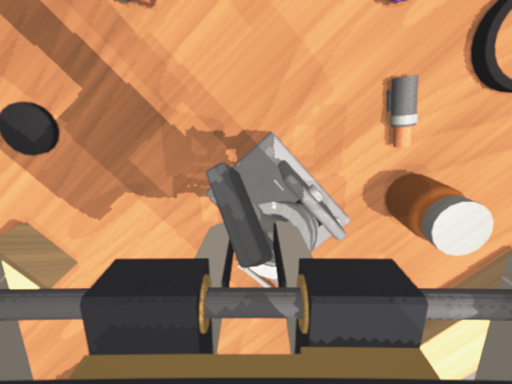

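```bash
python3 -m inch '[{"x":0,"y":0,"z":0,"twist":0.1},{"x":0,"y":0,"z":0,"twist":0.1},{"x":0,"y":0,"z":0,"twist":0.1},{"x":0,"y":0,"z":0,"twist":0.1},{"x":0,"y":0,"z":0,"twist":0}]' -0.52 60; python3 tgt.py "[0,167,0]";  python3 - <<'E'
from h import *
c,s=cap('wrist'); save('w9.png',c['color']);print(s['wrist_torque'])
E
python3 bartool.py
```

```text
t: 12.2
tool_pos: [0.6305, 0.049, 0.3229]
orientation: [-1.546, -0.333, 0.33]
force: [2.6, 0.5, -0.3]
opening: 0.0227
t 12.2 F [ 2.6  0.5 -0.3] TCP [0.6305 0.049  0.3229] q6 -0.43 open 0.0227 pt in mouth frame mm: along n 45.1 x 0.5 y 1.4
shift along -n in tool per mm [ 0.384  0.907 -0.173] fix lateral [-1.   0.2 -1.1]
[ 0.06536071 -0.71388763  0.16980048]
n 3971 uvbox [ 212  163   73  124 3971] mean [ -4.7 161.9  17.1] min [-24.1 125.2  -8. ] max [ 12.3 192.   45. ] dir [ 0.257 -0.653 -0.712] normal [-0.647  0.431 -0.629]
n 25 uvbox [261 200   8  13  25] mean [  6.6 184.9  18.6] min [  3.8 182.4  15.9] max [  8.1 188.4  22.1] dir [ 0.469 -0.411 -0.781] normal [ 0.811 -0.15   0.566]
n 3 uvbox [266 218   2   3   3] mean [  7.3 183.8  10.8] min [  6.8 183.2  10.4] max [  7.5 184.4  11.4] dir [-0.496 -0.729 -0.472] normal [-0.866  0.456  0.207]
```

View pics/w9.png

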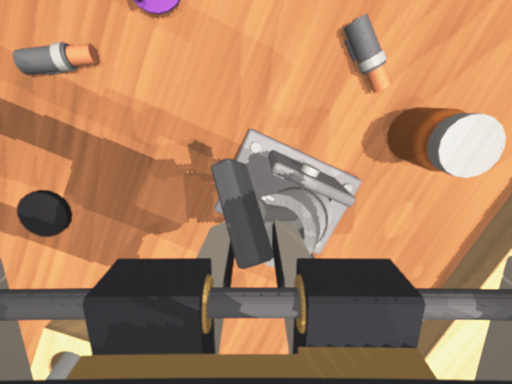

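```bash
python3 -m inch '[{"x":0,"y":0,"z":0,"twist":0.1},{"x":0,"y":0,"z":0,"twist":0.1},{"x":0,"y":0,"z":0,"twist":0.1},{"x":0,"y":0,"z":0,"twist":0}]' -0.52 60; python3 tgt.py "[0,167,0]";  python3 - <<'E'
from h import *
c,s=cap('wrist'); save('w10.png',c['color']);print(s['wrist_torque'],s['orientation'])
E
python3 bartool.py
```

```text
t: 12.65
tool_pos: [0.6303, 0.0484, 0.3229]
orientation: [-1.57, -0.097, 0.096]
force: [3.6, -4.1, -0.1]
opening: 0.023
t 12.65 F [ 3.6 -4.1 -0.1] TCP [0.6303 0.0484 0.3229] q6 -0.13 open 0.023 pt in mouth frame mm: along n 45.3 x 0.3 y 0.6
shift along -n in tool per mm [ 0.419  0.907 -0.051] fix lateral [-0.3  0.1 -0.5]
[-0.5837885  -0.6569411   0.10981447] [-1.56975239 -0.09740178  0.09580496]
n 3854 uvbox [ 213  164   72  123 3854] mean [ -3.4 159.9  16.6] min [-22.5 125.2  -7.8] max [ 12.4 191.8  45. ] dir [-0.188  0.609  0.77 ] normal [-0.664  0.499 -0.557]
n 11 uvbox [268 202   5   4  11] mean [  9.  184.6  20.3] min [  7.9 180.4  17.5] max [ 11.  191.8  21.6] dir [-0.195 -0.94   0.279] normal [-0.829  0.007 -0.559]Traceback (most recent call last):
  File "bartool.py", line 10, in <module>
    print('n',len(P),'uvbox',st[i],'mean',P.mean(0).round(1),'min',P.min(0).round(1),'max',P.max(0).round(1),'dir',vt[0].round(3),'normal',vt[2].round(3))
                                                                                                                                           ~~^^^
IndexError: index 2 is out of bounds for axis 0 with size 1
```

View pics/w10.png

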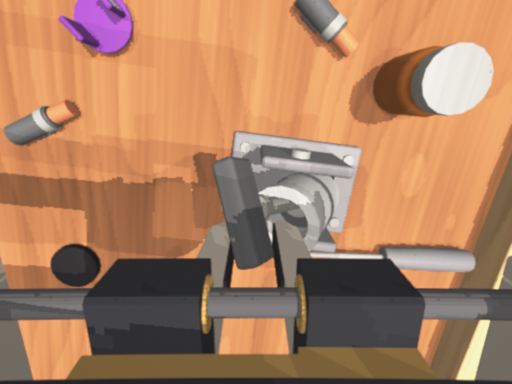

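```bash
python3 -m inch '[{"x":0,"y":0,"z":0,"twist":0.08},{"x":0,"y":0,"z":0,"twist":0}]' -0.52 60; python3 -c "
from h import *; s=robot.read_state(); print(s['wrist_torque'],s['q'][5])"; python3 -m inch '[{"x":0,"y":0,"z":0,"twist":0.08},{"x":0,"y":0,"z":0,"twist":0}]' -0.52 60; python3 -c "
from h import *; s=robot.read_state(); print(s['wrist_torque'],s['q'][5])"
```

```text
t: 12.9
tool_pos: [0.6301, 0.0484, 0.3228]
orientation: [-1.572, -0.034, 0.034]
force: [2.3, -5.6, 1.5]
opening: 0.0231
[-0.83439639 -0.32892593  0.21378464] -0.047597369325770224
t: 13.1
tool_pos: [0.63, 0.0484, 0.3227]
orientation: [-1.572, 0.029, -0.028]
force: [0.2, -5.2, 2.4]
opening: 0.023
[-0.76893721 -0.2208084   0.26146642] 0.0323696476212659
```

```bash
python3 -m inch '[{"x":0,"y":0,"z":0,"twist":0.08},{"x":0,"y":0,"z":0,"twist":0}]' -0.52 60; python3 -c "
from h import *; s=robot.read_state(); print(s['wrist_torque'],s['q'][5])
c,s=cap('wrist'); save('w11.png',c['color'])"
```

```text
t: 13.3
tool_pos: [0.6298, 0.0482, 0.3227]
orientation: [-1.57, 0.092, -0.091]
force: [-1.7, -6.2, 3.6]
opening: 0.0229
[-0.98071047  0.16681971  0.40553964] 0.11223077506754267
```

View pics/w11.png

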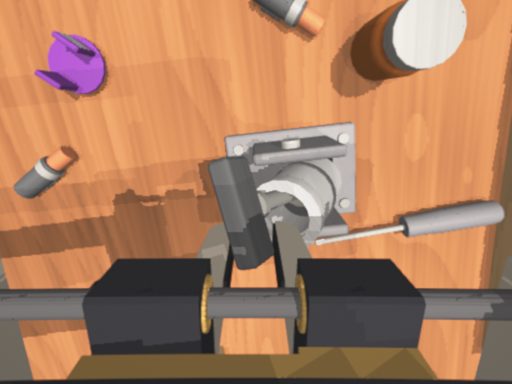

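```bash
cat > barfit.py <<'E'
from h import *
from scipy.optimize import least_squares
c={k:v for k,v in np.load('pics/wrist_last.npz').items()}; s={'tool_pos':c['tp'],'orientation':c['ori']}
Rt=R.from_rotvec(s['orientation']).as_matrix(); W=cloud(c,s)
g=c['color'].astype(int); dark=(g.max(2)<125)&(np.ptp(g,2)<14)
n=np.array([-np.sin(np.radians(25)),0,np.cos(np.radians(25))]); M=np.array([.6494,.0476,.1148])
Wt=(W-s['tool_pos'])@Rt*1000
C0=M+.045*n
r=np.linalg.norm(W-C0,axis=-1)
m=dark&(r<.036)&(Wt[...,2]>10)   # beyond fingers
m=cv2.morphologyEx(m.astype(np.uint8),cv2.MORPH_OPEN,np.ones((5,5)))
nl,l,st,ce=cv2.connectedComponentsWithStats(m); i=1+np.argmax(st[1:,4]); P=W[l==i]; print('pts',len(P),st[i])
# box surface distance fit: pose = rotvec, centre
hx=np.array([.03,.007,.012])
ex=np.array([np.cos(np.radians(25)),0,np.sin(np.radians(25))]); ey=np.array([0,1.,0])
B0=np.c_[ex,ey,n]
def f(p):
    B=B0@R.from_euler('z',p[2]).as_matrix()@R.from_euler('xy',[p[3],p[4]]).as_matrix()
    C=C0+p[0]*ex+p[1]*ey+p[5]*n
    q=np.abs((P-C)@B)-hx; d=np.linalg.norm(np.maximum(q,0),axis=1)+np.minimum(q.max(1),0)
    return np.r_[d*1000,p[5]*200,p[3]*3,p[4]*3]
best=None
for a in np.arange(0,-1.6,-.2):
    r_=least_squares(f,[0,0,a,0,0,0],loss='soft_l1')
    if best is None or r_.cost<best.cost: best=r_
p=best.x; print('lat mm x,y',(p[:2]*1000).round(1),'theta cw',(-p[2]).round(3),'tilt',p[3:5].round(3),'along',(p[5]*1000).round(1),'rms',np.sqrt(np.mean(f(p)**2)).round(2))
E
python3 barfit.py
```

```text
pts 1930 [ 219  185   48   59 1930]
lat mm x,y [-5.2 21.4] theta cw 1.278 tilt [-0.01  -0.204] along -0.0 rms 0.48
```

```bash
cat > barfit2.py <<'E'
from h import *
from scipy.optimize import least_squares
def fit(th0=None,zmin=10,verbose=True):
    c={k:v for k,v in np.load('pics/wrist_last.npz').items()}; s={'tool_pos':c['tp'],'orientation':c['ori']}
    Rt=R.from_rotvec(s['orientation']).as_matrix(); W=cloud(c,s)
    g=c['color'].astype(int); dark=(g.max(2)<125)&(np.ptp(g,2)<14)
    n=np.array([-np.sin(np.radians(25)),0,np.cos(np.radians(25))]); M=np.array([.6494,.0476,.1148]); S=M-.077*n
    Wt=(W-s['tool_pos'])@Rt*1000; h=(W-M)@n
    m=dark&(h>.027)&(h<.068)&(np.linalg.norm(W-M-.045*n,axis=-1)<.055)&(Wt[...,2]>zmin)
    m=cv2.morphologyEx(m.astype(np.uint8),cv2.MORPH_OPEN,np.ones((5,5)))
    nl,l,st,ce=cv2.connectedComponentsWithStats(m); i=1+np.argmax(st[1:,4]); m=cv2.erode((l==i).astype(np.uint8),np.ones((3,3)))>0; P=W[m]
    im=c['color'].copy(); im[m]=[0,255,0]; save('mask.png',im)
    hx=np.array([.03,.007,.012]); ex=np.array([np.cos(np.radians(25)),0,np.sin(np.radians(25))]); ey=np.array([0,1.,0]); B0=np.c_[ex,ey,n]
    def f(p,full=False):
        A=B0@R.from_euler('xy',[p[3],p[4]]).as_matrix(); B=A@R.from_euler('z',p[2]).as_matrix()
        C=S+p[0]*ex+p[1]*ey+A[:,2]*.122+p[5]*n
        q=np.abs((P-C)@B)-hx; d=np.linalg.norm(np.maximum(q,0),axis=1)+np.minimum(q.max(1),0)
        if full: return C,B,d
        return np.r_[d*1000,p[5]*3000,p[0]*3000,p[1]*3000]
    best=None
    for a in (np.arange(.2,-1.6,-.2) if th0 is None else [-th0]):
        r_=least_squares(f,[0,0,a,0,0,0],loss='soft_l1')
        if best is None or r_.cost<best.cost: best=r_
    p=best.x; C,B,d=f(p,True)
    print('pts',len(P),'lat mm',(p[:2]*1000).round(1),'along',(p[5]*1000).round(1),'theta cw',(-p[2]).round(3),'lean about ex,ey',p[3:5].round(3),'rms mm',(np.sqrt(np.mean(d**2))*1000).round(2),'C',C.round(4),'C in tool',((C-s['tool_pos'])@Rt*1000).round(1),'bar dir tool',(B[:,0]@Rt).round(3))
    return C,B
if __name__=='__main__': fit()
E
python3 barfit2.py
```

```text
pts 2766 lat mm [0.  0.1] along 2.0 theta cw 1.273 lean about ex,ey [-0.193 -0.049] rms mm 0.47 C [0.6252 0.071  0.1527] C in tool [ -7.1 170.   22.4] bar dir tool [ 0.281 -0.298 -0.912]
```

View pics/mask.png

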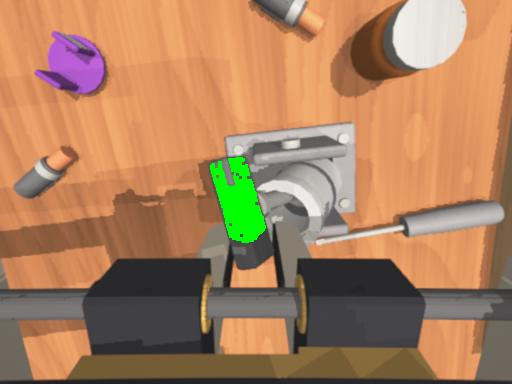

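```bash
python3 -m inch '[{"x":0,"y":0,"z":0,"twist":-0.1},{"x":0,"y":-10,"z":0,"twist":-0.1},{"x":0,"y":-25,"z":0,"twist":0},{"x":0,"y":-25,"z":0,"twist":-0.1},{"x":0,"y":0,"z":0,"twist":-0.145},{"x":0,"y":0,"z":0,"twist":-0.145},{"x":0,"y":0,"z":0,"twist":-0.145},{"x":0,"y":0,"z":0,"twist":-0.145},{"x":0,"y":0,"z":0,"twist":-0.145},{"x":0,"y":0,"z":0,"twist":-0.145},{"x":0,"y":0,"z":0,"twist":-0.145}]' -0.48 && python3 -m inch '[{"x":0,"y":0,"z":0,"twist":-0.145},{"x":0,"y":0,"z":0,"twist":-0.145},{"x":0,"y":0,"z":0,"twist":-0.14},{"x":0,"y":0,"z":0,"twist":-0.14},{"x":0,"y":0,"z":0,"twist":-0.1},{"x":20,"y":0,"z":-2,"twist":0},{"x":0,"y":0,"z":0,"twist":0},{"x":0,"y":0,"z":0,"twist":0}]' 1;  python3 -c "
from h import *; 
c,s=cap('wrist'); save('w12.png',c['color']); print(R.from_rotvec(s['orientation']).as_matrix().round(3),s['tool_pos'])"; python3 barfit2.py
```

```text
t: 14.45
tool_pos: [0.6297, 0.0494, 0.382]
orientation: [-1.358, -0.937, 0.938]
force: [-0.7, 0.4, 0.1]
opening: 0.024
t: 15.25
tool_pos: [0.6259, 0.0691, 0.3822]
orientation: [-1.052, -1.425, 1.426]
force: [-0.1, -0.6, -0.5]
opening: 0.0839
[[-0.295 -0.001 -0.956]
 [ 0.956  0.    -0.295]
 [ 0.    -1.     0.001]] [0.62591565 0.06907607 0.38223974]
pts 1245 lat mm [0. 0.] along 2.4 theta cw 1.178 lean about ex,ey [-0.095 -0.157] rms mm 0.59 C [0.613  0.0592 0.1479] C in tool [ -5.7 234.4  15. ] bar dir tool [-0.958 -0.287  0.015]
```

View pics/w12.png

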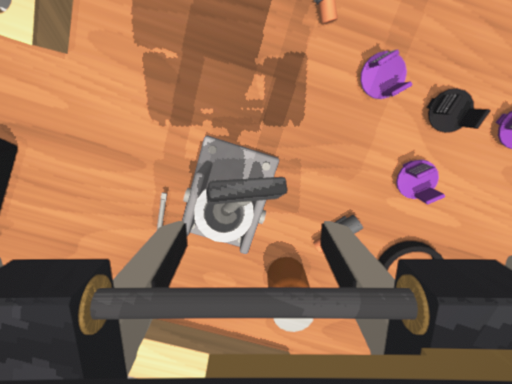

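```bash
python3 -c "
import barfit2; barfit2.fit(zmin=-200)"
```

```text
pts 1416 lat mm [0.1 0.1] along 2.4 theta cw 1.18 lean about ex,ey [-0.096 -0.156] rms mm 0.57 C [0.6132 0.0594 0.148 ] C in tool [ -5.6 234.3  14.8] bar dir tool [-0.958 -0.286  0.017]
```

View pics/mask.png

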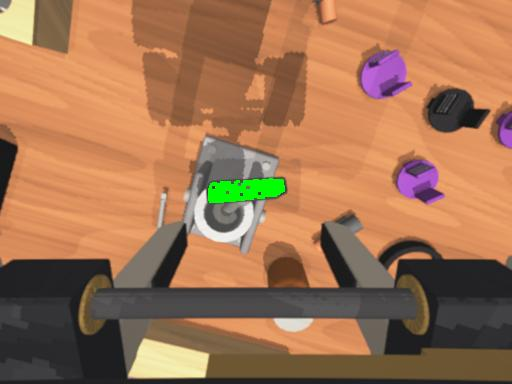

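```bash
python3 -m inch '[{"x":-5.6,"y":0,"z":15,"twist":0},{"x":0,"y":30,"z":0,"twist":0},{"x":0,"y":37,"z":0,"twist":0},{"x":0,"y":0,"z":0,"twist":0},{"x":0,"y":0,"z":0,"twist":0}]' 1 && python3 tgt.py "[0,167,0]" && python3 -m inch '[{"x":0,"y":0,"z":0,"twist":0},{"x":0,"y":0,"z":0,"twist":0},{"x":0,"y":0,"z":0,"twist":0},{"x":0,"y":0,"z":0,"twist":0},{"x":0,"y":0,"z":0,"twist":0},{"x":0,"y":0,"z":0,"twist":0}]' -1 10 && python3 tgt.py "[0,167,0]"; python3 -c "
from h import *; 
c,s=cap('wrist'); save('w13.png',c['color']); print(s['wrist_torque'])"
```

```text
t: 15.8
tool_pos: [0.6132, 0.0586, 0.3152]
orientation: [-1.053, -1.422, 1.424]
force: [-0.4, 0.5, 0.7]
opening: 0.0928
t 15.8 F [-0.4  0.5  0.7] TCP [0.6132 0.0586 0.3152] q6 -1.85 open 0.0928 pt in mouth frame mm: along n 45.8 x -19.1 y 11.0
shift along -n in tool per mm [-0.124  0.905 -0.406] fix lateral [-15.6  -8.1 -13.3]
t: 16.4
tool_pos: [0.6135, 0.059, 0.3162]
orientation: [-1.055, -1.424, 1.423]
force: [-1.8, -0.9, 4.3]
opening: 0.0634
t 16.4 F [-1.8 -0.9  4.3] TCP [0.6135 0.059  0.3162] q6 -1.85 open 0.0634 pt in mouth frame mm: along n 46.3 x -17.9 y 11.3
shift along -n in tool per mm [-0.123  0.907 -0.404] fix lateral [-15.6  -7.6 -12.2]
[-0.08923934  0.24748636 -0.07542006]
```

View pics/w13.png

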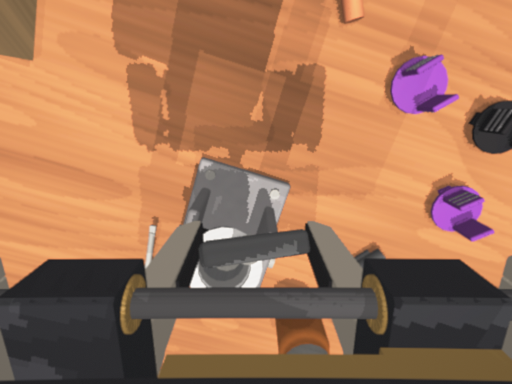

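```bash
python3 -m inch '[{"x":-4,"y":-1.9,"z":-3,"twist":0},{"x":-4,"y":-1.9,"z":-3,"twist":0},{"x":-4,"y":-1.9,"z":-3,"twist":0},{"x":-3.6,"y":-1.9,"z":-3,"twist":0},{"x":0,"y":0,"z":0,"twist":0},{"x":0,"y":0,"z":0,"twist":0}]' -1 10 && python3 tgt.py "[0,167,0]"; python3 -c "
from h import *; 
c,s=cap('wrist'); save('w14.png',c['color']); print(s['wrist_torque']);import barfit2; barfit2.fit(zmin=-10)"
```

```text
t: 17.05
tool_pos: [0.6297, 0.047, 0.323]
orientation: [-1.056, -1.423, 1.423]
force: [-1.1, -1.3, 1.0]
opening: 0.0619
t 17.05 F [-1.1 -1.3  1. ] TCP [0.6297 0.047  0.323 ] q6 -1.87 open 0.0619 pt in mouth frame mm: along n 45.6 x -0.4 y -0.7
shift along -n in tool per mm [-0.122  0.906 -0.404] fix lateral [ 0.6 -0.2 -0.5]
[-0.16722644 -0.01495745 -0.03222052]
pts 3105 lat mm [ 1.3 -1.3] along 0.2 theta cw 1.22 lean about ex,ey [ 0.014 -0.024] rms mm 1.49 C [0.6289 0.0446 0.155 ] C in tool [ -1.9 168.    1.5] bar dir tool [-0.99  -0.14  -0.027]
```

View pics/mask.png

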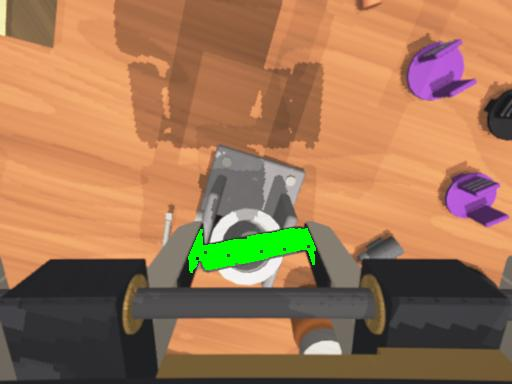

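```bash
python3 -m inch '[{"x":0.6,"y":0.5,"z":-0.5,"twist":0},{"x":0,"y":0.5,"z":0,"twist":0},{"x":0,"y":0,"z":0,"twist":0.05},{"x":0,"y":0,"z":0,"twist":0.05},{"x":0,"y":0,"z":0,"twist":0}]' -1 30 && python3 -c "
from h import *; s=robot.read_state(); print(s['wrist_torque'],s['q'][5])"; python3 -m inch '[{"x":0,"y":0,"z":0,"twist":0.05},{"x":0,"y":0,"z":0,"twist":0}]'; python3 -c "
from h import *; s=robot.read_state(); print(s['wrist_torque'],s['q'][5])";
```

```text
t: 17.6
tool_pos: [0.6295, 0.0496, 0.323]
orientation: [-1.109, -1.353, 1.349]
force: [-4.6, 4.7, 6.7]
opening: 0.0612
[1.31788461 0.92447843 0.41927506] -1.76918794519973
t: 17.8
tool_pos: [0.6295, 0.05, 0.3231]
orientation: [-1.135, -1.317, 1.313]
force: [-4.0, 6.5, 7.5]
opening: 0.0608
[1.71388712 0.86415561 0.52007481] -1.7193776899777908
```

```bash
python3 -m inch '[{"x":0,"y":0,"z":0,"twist":0.05},{"x":0,"y":0,"z":0,"twist":0.03},{"x":0,"y":0,"z":0,"twist":0}]'; python3 -c "
from h import *; 
c,s=cap('wrist'); save('w15.png',c['color']); print(s['wrist_torque'],s['q'][5]);import barfit2; barfit2.fit(zmin=-10)"; python3 tgt.py "[0,167,0]"
```

```text
t: 18.1
tool_pos: [0.6295, 0.0503, 0.3232]
orientation: [-1.175, -1.26, 1.255]
force: [-4.7, 7.6, 7.8]
opening: 0.0606
[2.01711228 0.86972007 0.57574149] -1.6400312557955878
pts 2916 lat mm [-0.1 -0.8] along 0.3 theta cw 1.395 lean about ex,ey [-0.024 -0.015] rms mm 1.23 C [0.6285 0.0497 0.1549] C in tool [ -1.1 168.2   1.2] bar dir tool [-0.992 -0.101 -0.082]
t 18.15 F [-4.2  7.6  6.7] TCP [0.6295 0.0503 0.3232] q6 -1.64 open 0.0605 pt in mouth frame mm: along n 45.9 x -0.5 y 3.3
shift along -n in tool per mm [-0.031  0.906 -0.421] fix lateral [-3.3 -0.2 -0.2]
```

View pics/mask.png

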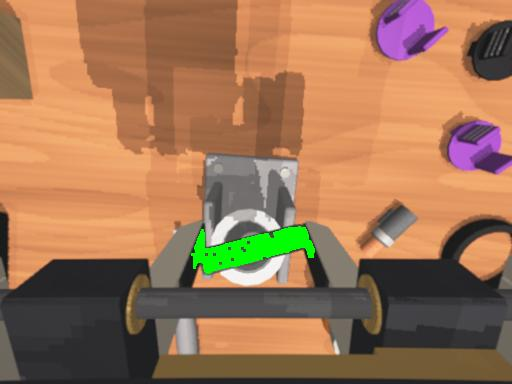

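```bash
python3 -m inch '[{"x":-1,"y":0,"z":0,"twist":-0.05},{"x":0,"y":0,"z":0,"twist":-0.04},{"x":0.2,"y":-6,"z":2.8,"twist":0},{"x":0.4,"y":-11,"z":5.1,"twist":0},{"x":0.4,"y":-11,"z":5.1,"twist":0},{"x":0,"y":0,"z":0,"twist":0}]' -1 40; python3 tgt.py "[0,167,0]"; python3 -c "
from h import *; 
c,s=cap('wrist'); save('w16.png',c['color'])"
```

```text
t: 18.75
tool_pos: [0.6168, 0.0462, 0.3527]
orientation: [-1.135, -1.324, 1.321]
force: [1.6, -1.2, -3.6]
opening: 0.0599
t 18.75 F [ 1.6 -1.2 -3.6] TCP [0.6168 0.0462 0.3527] q6 -1.73 open 0.0599 pt in mouth frame mm: along n 77.8 x 0.9 y -1.4
shift along -n in tool per mm [-0.065  0.908 -0.415] fix lateral [1.5 0.4 0.6]
```

View pics/w16.png

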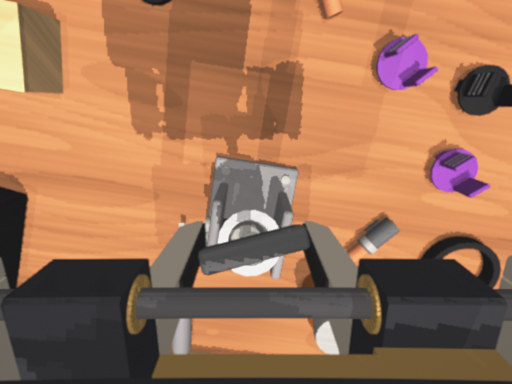

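```bash
python3 -m inch '[{"x":2,"y":-13.6,"z":6.3,"twist":0},{"x":1,"y":-13.6,"z":6.3,"twist":0},{"x":1,"y":-13.6,"z":6.3,"twist":0},{"x":1,"y":-13.6,"z":6.3,"twist":0},{"x":0,"y":-20,"z":2,"twist":0},{"x":0,"y":-20,"z":0,"twist":0},{"x":0,"y":0,"z":0,"twist":0}]' -1 40; python3 tgt.py "[0,167,0]"; python3 -c "
from h import *; 
c,s=cap('wrist'); save('w17.png',c['color']); print(R.from_rotvec(s['orientation']).as_matrix().round(3))
c,s=cap('scene'); save('s7.png',cv2.resize(c['color'][90:270,190:380],(633,600)))"; python3 bartool.py
```

```text
t: 19.5
tool_pos: [0.5894, 0.047, 0.4495]
orientation: [-1.138, -1.328, 1.32]
force: [-0.1, -0.1, -3.6]
opening: 0.0604
t 19.5 F [-0.1 -0.1 -3.6] TCP [0.5894 0.047  0.4495] q6 -1.73 open 0.0604 pt in mouth frame mm: along n 176.8 x 17.6 y -0.6
shift along -n in tool per mm [-0.064  0.909 -0.411] fix lateral [ 3.1  7.3 15.7]
[[-0.155  0.007 -0.988]
 [ 0.988 -0.    -0.155]
 [-0.001 -1.    -0.007]]
n 3767 uvbox [ 178  224  152   63 3767] mean [-1.000e-01  1.549e+02  6.100e+00] min [-32.4 123.8  -7. ] max [ 31.2 185.   16.4] dir [0.997 0.045 0.058] normal [-0.053 -0.101  0.993]
n 16 uvbox [218 268  11   4  16] mean [-16.8 152.8  -3.2] min [-19.  151.9  -4.1] max [-13.8 153.9  -2.3] dir [-0.973 -0.208 -0.1  ] normal [-0.212  0.634  0.743]
n 3 uvbox [150 273   1   3   3] mean [-44.6 128.4  10.2] min [-44.8 127.6  10. ] max [-44.3 129.   10.2] dir [ 0.325 -0.945  0.03 ] normal [ 0.942  0.322 -0.092]
```

View pics/w17.png

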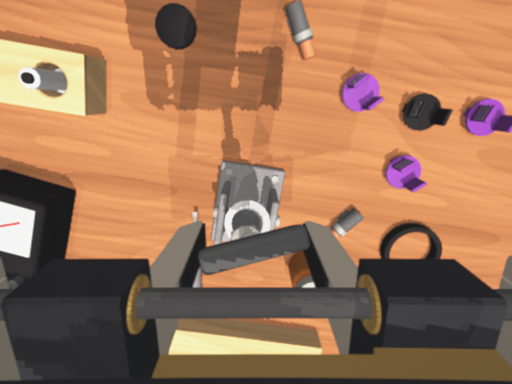

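View pics/s7.png

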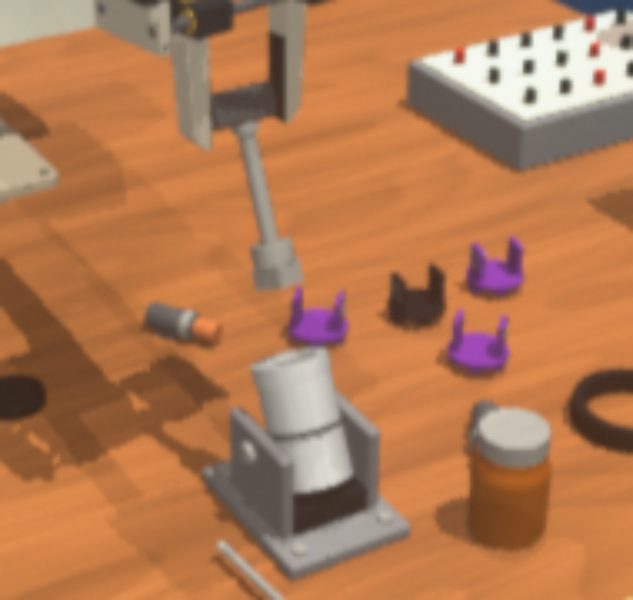

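```bash
cat > boxtool.py <<'E'
from h import *
from scipy.optimize import least_squares
def fit(tilt0=0.45,yaw0=0.1):
    c={k:v for k,v in np.load('pics/wrist_last.npz').items()}; s={'tool_pos':c['tp'],'orientation':c['ori']}
    Rt=R.from_rotvec(s['orientation']).as_matrix(); Wt=(cloud(c,s)-s['tool_pos'])@Rt
    g=c['color'].astype(int); dark=(g.max(2)<125)&(np.ptp(g,2)<14)
    m=dark&(abs(Wt[...,0])<.027)&(Wt[...,1]>.135)&(Wt[...,1]<.195)&(abs(Wt[...,2])<.03)
    m=cv2.erode(m.astype(np.uint8),np.ones((3,3)))>0; P=Wt[m]
    hx=np.array([.03,.007,.012])
    # driver axes in tool at zero: x_d = tool x, z_d(up) = -tool y, y_d = z_d x x_d = (-y)x(x)= z
    B0=np.array([[1,0,0],[0,0,-1],[0,1.,0]]).T; B0=np.c_[[1,0,0],[0,0,1.],[0,-1.,0]]
    def f(p,full=False):
        B=B0@R.from_euler('xzy',p[3:6]).as_matrix(); C=np.array([0,.167,0])+p[:3]
        q=np.abs((P-C)@B)-hx; d=np.linalg.norm(np.maximum(q,0),axis=1)+np.minimum(q.max(1),0)
        if full: return C,B,d
        return np.r_[d*1000,p[0]*1000]
    best=None
    for t in (tilt0,-tilt0):
      for y in (-.1,.1):
        r_=least_squares(f,[0,0,0,t,y,0],loss='soft_l1')
        if best is None or r_.cost<best.cost: best=r_
    p=best.x;C,B,d=f(p,True)
    print('pts',len(P),'C',(C*1000).round(1),'tilt/yaw/roll',p[3:6].round(3),'up in tool',B[:,2].round(3),'up world',(Rt@B[:,2]).round(3),'mouth tool',((C-.122*B[:,2])*1000).round(1),'mouth world',(Rt@(C-.122*B[:,2])+s['tool_pos']).round(4),'rms',(np.sqrt(np.mean(d**2))*1000).round(2))
if __name__=='__main__': fit()
E
python3 -c "
from h import *
c,s=cap('wrist')"; python3 boxtool.py
```

```text
pts 2352 C [  1.8 168.3   0.7] tilt/yaw/roll [-0.423  0.187  0.164] up in tool [ 0.074 -0.912  0.404] up world [-0.412  0.01   0.911] mouth tool [ -7.1 279.6 -48.6] mouth world [0.6386 0.0474 0.1658] rms 0.63
```

```bash
python3 -m inch '[{"x":-39.6,"y":0,"z":19.9,"twist":0},{"x":-39.6,"y":0,"z":19.9,"twist":0},{"x":-39.6,"y":0,"z":19.9,"twist":0},{"x":-39.6,"y":0,"z":19.9,"twist":0},{"x":-39.6,"y":0,"z":19.9,"twist":0},{"x":-39.6,"y":0,"z":19.9,"twist":0},{"x":-39.6,"y":0,"z":19.9,"twist":0},{"x":-39.6,"y":0,"z":19.9,"twist":0},{"x":0,"y":40,"z":0,"twist":0},{"x":0,"y":40,"z":0,"twist":0},{"x":0,"y":0,"z":0,"twist":0},{"x":0,"y":0,"z":0,"twist":0}]';python3 -c "
from h import *
c,s=cap('scene'); save('s8.png',cv2.resize(c['color'][160:290,80:220],(646,600)))
c,s=cap('wrist');  save('w18.png',c['color']); print(s['tool_pos'],R.from_rotvec(s['orientation']).as_matrix().round(3))"; python3 boxtool.py
```

```text
t: 20.85
tool_pos: [0.4804, -0.2901, 0.3633]
orientation: [-1.128, -1.322, 1.322]
force: [-0.4, 0.4, -3.5]
opening: 0.0602
[ 0.48111599 -0.29046207  0.36551798] [[-0.155  0.    -0.988]
 [ 0.988 -0.    -0.155]
 [-0.    -1.    -0.   ]]
pts 2324 C [  2.  168.3   0.7] tilt/yaw/roll [-0.426  0.191  0.167] up in tool [ 0.075 -0.911  0.406] up world [-0.412  0.011  0.911] mouth tool [ -7.1 279.5 -48.8] mouth world [ 0.5305 -0.2899  0.0861] rms 0.62
```

View pics/s8.png

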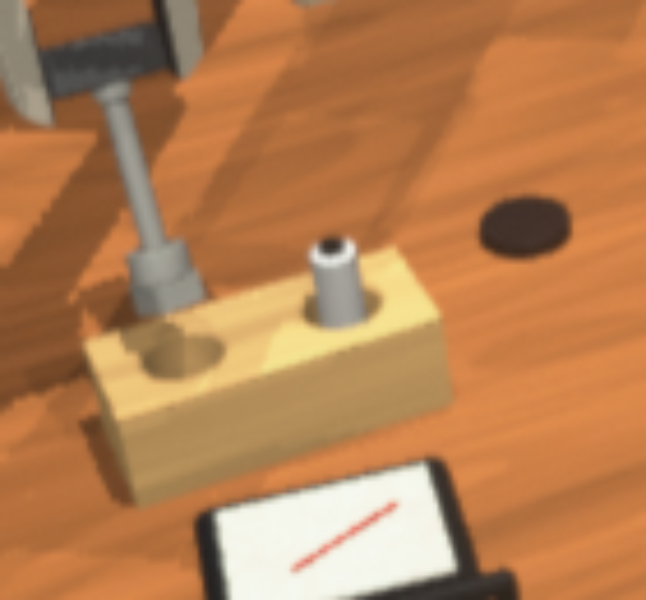

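```bash
python3 -m inch '[{"x":0,"y":15,"z":0,"twist":0},{"x":0,"y":12,"z":0,"twist":0},{"x":0,"y":8,"z":0,"twist":0},{"x":0,"y":5,"z":0,"twist":0},{"x":0,"y":0,"z":0,"twist":0}]' -1 30;python3 -c "
from h import *
c,s=cap('scene'); save('s9.png',cv2.resize(c['color'][160:290,80:220],(646,600)));print(s['force'])
c,s=cap('wrist')"; python3 boxtool.py
```

```text
t: 21.45
tool_pos: [0.4806, -0.2903, 0.3232]
orientation: [-1.13, -1.322, 1.322]
force: [-0.3, 0.6, -2.9]
opening: 0.0608
[-0.29345539  0.61166042 -2.93400195]
pts 2385 C [  2.  168.4   0.8] tilt/yaw/roll [-0.403  0.192  0.165] up in tool [ 0.077 -0.92   0.385] up world [-0.392  0.016  0.92 ] mouth tool [ -7.4 280.5 -46.2] mouth world [ 0.5273 -0.2905  0.0434] rms 0.61
```

View pics/s9.png

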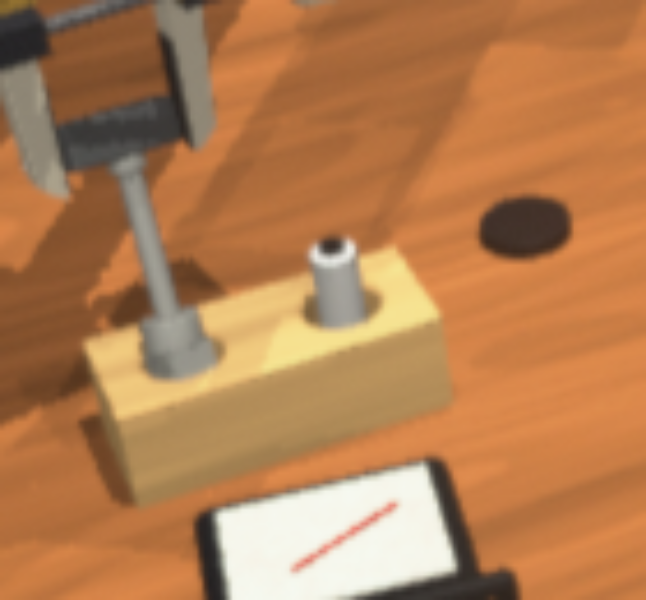

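```bash
python3 -m inch '[{"x":-1.5,"y":-3,"z":-9.9,"twist":0},{"x":-1.5,"y":-2.5,"z":-9.9,"twist":0},{"x":-1.5,"y":-1.5,"z":-9.9,"twist":0},{"x":0,"y":0,"z":0,"twist":0}]' -1 10;python3 -c "
from h import *
c,s=cap('scene'); save('s10.png',cv2.resize(c['color'][160:290,80:220],(646,600)));print(s['force'])
c,s=cap('wrist')
import boxtool; boxtool.fit(.2)"
```

```text
t: 21.95
tool_pos: [0.5125, -0.2904, 0.3323]
orientation: [-1.133, -1.324, 1.323]
force: [-0.6, 0.6, -3.6]
opening: 0.0608
[-0.61766876  0.60050783 -3.59122955]
pts 2926 C [  2.  169.5   1.3] tilt/yaw/roll [-0.138  0.319  0.091] up in tool [ 0.047 -0.99   0.131] up world [-0.137  0.026  0.99 ] mouth tool [ -3.7 290.3 -14.6] mouth world [ 0.527  -0.2919  0.0415] rms 0.57
```

View pics/s10.png

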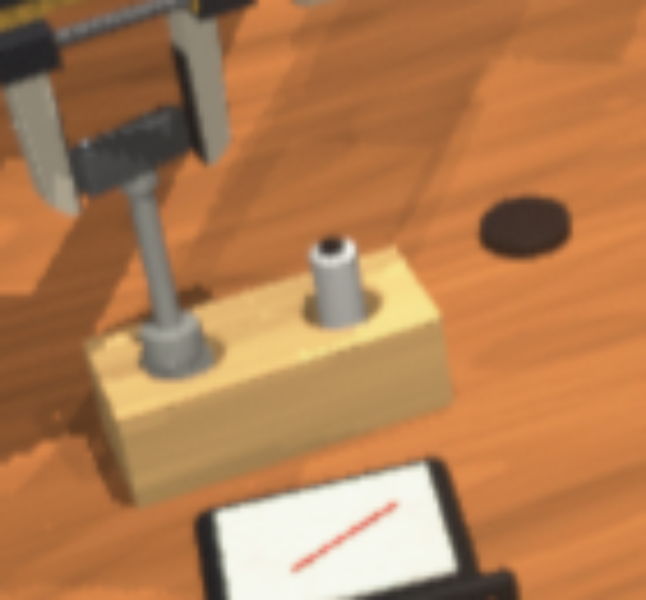

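```bash
python3 -m inch '[{"x":-1.5,"y":-0.5,"z":-9,"twist":0},{"x":-0.5,"y":3,"z":-7,"twist":0},{"x":0,"y":10,"z":0,"twist":0},{"x":0,"y":10,"z":0,"twist":0},{"x":0,"y":8,"z":0,"twist":0},{"x":0,"y":0,"z":0,"twist":0}]' -1 10;python3 -c "
from h import *
c,s=cap('scene'); save('s11.png',cv2.resize(c['color'][160:290,80:220],(646,600)));print(s['force'])
c,s=cap('wrist')
import boxtool; boxtool.fit(.05)"
```

```text
t: 22.65
tool_pos: [0.5266, -0.2899, 0.2995]
orientation: [-1.13, -1.322, 1.322]
force: [0.2, -0.4, -3.9]
opening: 0.0598
[ 0.21637245 -0.40402678 -3.93737188]
pts 3221 C [  1.8 168.8   1.2] tilt/yaw/roll [-0.018  0.385  0.035] up in tool [ 0.028 -0.999  0.017] up world [-0.019  0.024  1.   ] mouth tool [ -1.6 290.8  -0.8] mouth world [ 0.5273 -0.2911  0.0093] rms 0.58
```

View pics/s11.png

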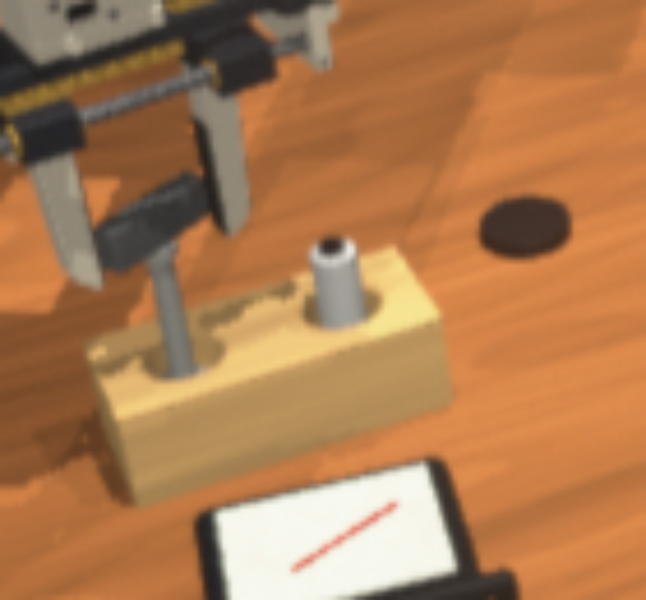

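```bash
python3 -m inch '[{"x":0,"y":1.5,"z":0,"twist":0},{"x":0,"y":0,"z":0,"twist":0}]' && python3 -m inch '[{"x":0,"y":0,"z":0,"twist":0},{"x":0,"y":0,"z":0,"twist":0},{"x":0,"y":0,"z":0,"twist":0},{"x":0,"y":0,"z":0,"twist":0},{"x":0,"y":0,"z":0,"twist":0},{"x":0,"y":0,"z":0,"twist":0}]' 1 10;python3 -c "
from h import *
c,s=cap('scene'); save('s12.png',cv2.resize(c['color'][160:290,80:220],(646,600)));print(s['force'])
c,s=cap('wrist')
import boxtool; boxtool.fit(.05)"
```

```text
t: 22.95
tool_pos: [0.5269, -0.29, 0.2995]
orientation: [-1.132, -1.323, 1.323]
force: [-0.1, -0.4, -3.7]
opening: 0.0599
t: 23.55
tool_pos: [0.527, -0.29, 0.2997]
orientation: [-1.132, -1.323, 1.323]
force: [-0.1, 0.0, 0.1]
opening: 0.0929
[-0.08529083  0.01260436  0.10844911]
pts 3011 C [ -5.8 169.8  -3.8] tilt/yaw/roll [ 0.02   0.388 -0.015] up in tool [-0.007 -1.    -0.018] up world [ 0.019 -0.004  1.   ] mouth tool [ -4.9 291.8  -1.6] mouth world [ 0.5294 -0.2945  0.0078] rms 0.6
```

View pics/s12.png

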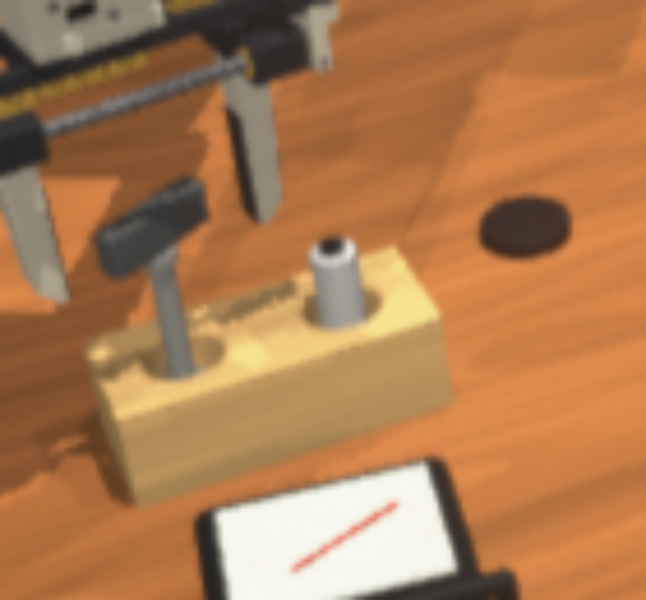

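```bash
python3 -m inch '[{"x":0,"y":-15,"z":0,"twist":0},{"x":0,"y":-25,"z":0,"twist":0},{"x":0,"y":-25,"z":0,"twist":0},{"x":0,"y":0,"z":0,"twist":0}]';python3 -c "
from h import *
c,s=cap('wrist'); save('w19.png',c['color'])
W=cloud(c,s); m=(abs(W[...,0]-.5276)<.06)&(abs(W[...,1]+.29)<.05)&(W[...,2]>.135)&(W[...,2]<.15)
P=W[m];print(len(P),P.mean(0),P[:,2].std(),cv2.minAreaRect((P[:,:2]*1000).astype(np.float32)))"
python3 -m inch '[{"x":0,"y":0,"z":0,"twist":0.145},{"x":0,"y":0,"z":0,"twist":0.145},{"x":45.4,"y":0,"z":9,"twist":0},{"x":45.4,"y":0,"z":9,"twist":0},{"x":45.4,"y":0,"z":9,"twist":0},{"x":45.4,"y":0,"z":9,"twist":0},{"x":45.4,"y":0,"z":9,"twist":0},{"x":45.4,"y":0,"z":9,"twist":0},{"x":45.4,"y":0,"z":9,"twist":0},{"x":45.4,"y":0,"z":9,"twist":0}]' 0.29 60
python3 -m inch '[{"x":45.4,"y":0,"z":9,"twist":0},{"x":45.4,"y":0,"z":9,"twist":0},{"x":45.4,"y":10,"z":9,"twist":0},{"x":45.4,"y":10,"z":9,"twist":0},{"x":0,"y":10,"z":0,"twist":0},{"x":0,"y":0,"z":0,"twist":0},{"x":0,"y":0,"z":0,"twist":0}]' 0.29
python3 -c "
from h import *
c,s=cap('wrist'); save('w20.png',c['color']); print(s['tool_pos'],R.from_rotvec(s['orientation']).as_matrix().round(3))"
```

```text
t: 24.05
tool_pos: [0.5281, -0.2906, 0.3705]
orientation: [-1.14, -1.325, 1.324]
force: [0.4, 0.0, -0.3]
opening: 0.0928
1385 [ 0.52856404 -0.2927516   0.14118169] 0.00153805637207097 ((530.145751953125, -293.0710144042969), (14.433622360229492, 60.036781311035156), 31.220666885375977)
t: 25.1
tool_pos: [0.5037, 0.0814, 0.3639]
orientation: [-1.269, -1.108, 1.11]
force: [0.1, -0.1, 0.1]
opening: 0.0598
t: 25.8
tool_pos: [0.4931, 0.2636, 0.3338]
orientation: [-1.27, -1.107, 1.111]
force: [0.0, 0.4, 0.6]
opening: 0.0596
[0.49308369 0.26361515 0.33384173] [[ 0.135 -0.002 -0.991]
 [ 0.991 -0.001  0.135]
 [-0.001 -1.     0.001]]
```

View pics/w20.png

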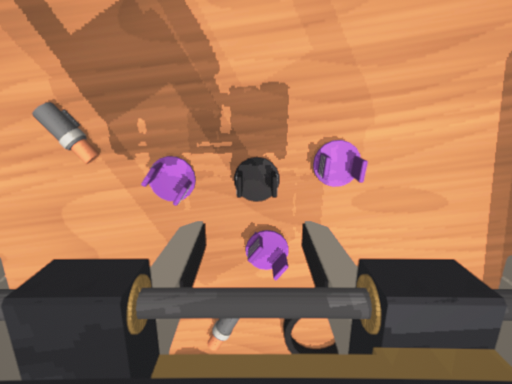

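View pics/w19.png

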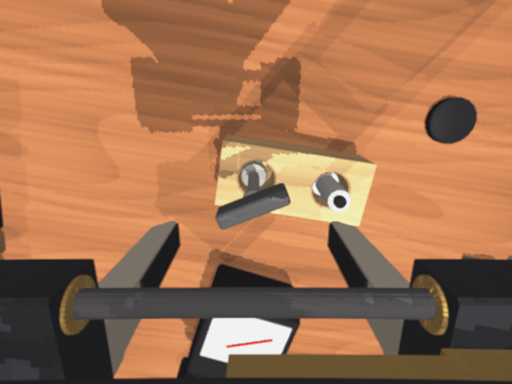

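```bash
python3 - <<'E'
from h import *
c={k:v for k,v in np.load('pics/wrist_last.npz').items()}; s={'tool_pos':c['tp'],'orientation':c['ori']}
Rt=R.from_rotvec(s['orientation']).as_matrix(); W=cloud(c,s); Wt=(W-s['tool_pos'])@Rt*1000
g=c['color'].astype(int); dark=(g.max(2)<90)&(np.ptp(g,2)<20)
uu,vv=np.meshgrid(np.arange(512),np.arange(384)); m=dark&(abs(uu-257)<30)&(abs(vv-180)<30)&(np.abs(W[...,2]-.025)<.025)
P=W[m];Q=Wt[m]; print(len(P),np.histogram(P[:,2],bins=np.arange(0,.05,.004)))
for a,b in((.008,.02),(.036,.048)):
    k=(P[:,2]>a)&(P[:,2]<b); print(a,k.sum(),P[k].mean(0).round(4),'tool rect',cv2.minAreaRect(Q[k][:,[0,2]].astype(np.float32)))
    if a>.03:
        for sg in(-1,1):
            kk=k&(Q[:,0]*sg>0); print(sg,kk.sum(),Q[kk].mean(0).round(1),Q[kk].min(0).round(1),Q[kk].max(0).round(1))
E
```

```text
1522 (array([   0,    0,    7, 1209,   17,   22,   17,   16,   11,   32,  191,
          0]), array([0.   , 0.004, 0.008, 0.012, 0.016, 0.02 , 0.024, 0.028, 0.032,
       0.036, 0.04 , 0.044, 0.048]))
0.008 1233 [0.4918 0.2656 0.014 ] tool rect ((2.617173194885254, 0.2755451202392578), (45.64938735961914, 47.284141540527344), 28.23313331604004)
0.036 223 [0.4914 0.2653 0.0411] tool rect ((2.3711185455322266, 0.49689674377441406), (40.67412567138672, 20.551298141479492), 0.20486551523208618)
-1 114 [-15.  292.8   1.2] [-18.  290.1  -9.8] [-12.7 297.7  10.7]
1 109 [ 19.5 292.6   1.8] [ 17.4 290.2  -9.7] [ 22.7 297.8  10.6]
```

```bash
python3 -m inch '[{"x":2.5,"y":30,"z":0.4,"twist":0},{"x":0,"y":40,"z":0,"twist":0},{"x":0,"y":38,"z":0,"twist":0},{"x":0,"y":20,"z":0,"twist":0},{"x":0,"y":0,"z":0,"twist":0},{"x":0,"y":0,"z":0,"twist":0}]' && python3 -m inch '[{"x":0,"y":0,"z":0,"twist":0},{"x":0,"y":0,"z":0,"twist":0},{"x":0,"y":0,"z":0,"twist":0},{"x":0,"y":0,"z":0,"twist":0},{"x":0,"y":0,"z":0,"twist":0},{"x":0,"y":0,"z":0,"twist":0},{"x":0,"y":0,"z":0,"twist":0},{"x":0,"y":0,"z":0,"twist":0}]' -1 25; python3 -c "
from h import *
c,s=cap('wrist'); save('w21.png',c['color'])"
```

```text
t: 26.45
tool_pos: [0.4939, 0.2661, 0.2076]
orientation: [-1.271, -1.109, 1.108]
force: [0.1, -0.5, 0.3]
opening: 0.0596
t: 27.25
tool_pos: [0.4938, 0.2673, 0.208]
orientation: [-1.271, -1.111, 1.108]
force: [-0.3, -1.0, 8.1]
opening: 0.0269
```

View pics/w21.png

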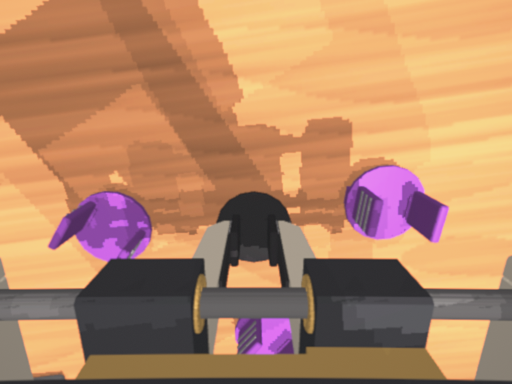

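```bash
python3 -m inch '[{"x":0,"y":-10,"z":0,"twist":0},{"x":0,"y":-30,"z":0,"twist":0},{"x":0,"y":-40,"z":0,"twist":0},{"x":0,"y":-30,"z":0,"twist":0},{"x":0,"y":0,"z":0,"twist":0}]'; python3 -c "
from h import *
c,s=cap('wrist'); save('w22.png',c['color']);print(s['force'],s['opening'])
c,s=cap('scene'); save('s13.png',cv2.resize(c['color'][90:230,250:400],(643,600)))"
```

```text
t: 27.8
tool_pos: [0.4947, 0.2678, 0.3228]
orientation: [-1.273, -1.117, 1.103]
force: [0.9, 0.1, 0.0]
opening: 0.027
[0.88763405 0.06742467 0.03406503] 0.027015904842443195
```

View pics/w22.png

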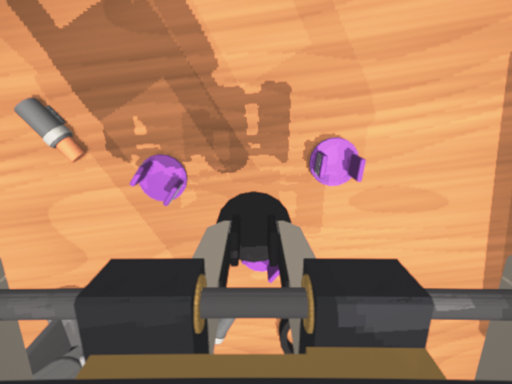

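View pics/s13.png

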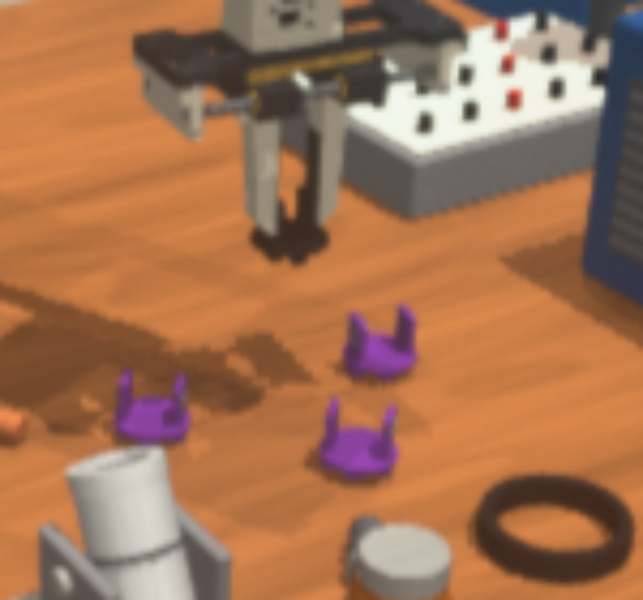

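```bash
cat > capfit.py <<'E'
from h import *
def run():
    c={k:v for k,v in np.load('pics/wrist_last.npz').items()}; s={'tool_pos':c['tp'],'orientation':c['ori']}
    Rt=R.from_rotvec(s['orientation']).as_matrix(); W=cloud(c,s); Wt=(W-s['tool_pos'])@Rt*1000
    g=c['color'].astype(int); dark=(g.max(2)<70)&(np.ptp(g,2)<20)
    m=dark&(abs(Wt[...,0])<11)&(Wt[...,1]>165)&(Wt[...,1]<215)&(abs(Wt[...,2])<32)
    nl,l,st,ce=cv2.connectedComponentsWithStats(cv2.erode(m.astype(np.uint8),np.ones((2,2)))); i=1+np.argmax(st[1:,4]); Q=Wt[l==i]
    im=c['color'].copy(); im[l==i]=[0,255,0]; save('mask.png',im)
    A=np.c_[Q[:,0],Q[:,2],np.ones(len(Q))]; w=np.ones(len(Q),bool)
    for _ in range(5):
        co=np.linalg.lstsq(A[w],Q[w,1],rcond=None)[0]; w=abs(A@co-Q[:,1])<2
    print('pts',len(Q),w.sum(),'y=%.3f x + %.3f z + %.1f'%tuple(co),'tilt deg about jaw',np.degrees(np.arctan(co[1])).round(1),'zrange',Q[w,2].min().round(1),Q[w,2].max().round(1))
    # far rim z max at x~0
    k=w&(abs(Q[:,0])<3); zm=Q[k,2].max(); 
    a=np.arctan(co[1]); # direction along plane (z cos a, y sin a); normal up (y -cos a, z +sin a)
    ytop=co[1]*zm+co[2]; cz=zm-25*np.cos(a); cy=ytop-25*np.sin(a) # disc top centre
    up=np.array([-np.cos(a),np.sin(a)]) # (y,z)
    C=np.array([cy,cz])+14*up; print('zmax',zm.round(1),'disc top centre (y,z)',round(cy,1),round(cz,1),'cap_center tool (y,z)',C.round(1),'underside centre',(np.array([cy,cz])-4*up).round(1))
run()
E
python3 capfit.py
```

```text
pts 2324 1860 y=-0.016 x + -0.005 z + 194.1 tilt deg about jaw -0.3 zrange -22.9 24.4
zmax 24.4 disc top centre (y,z) 194.1 -0.6 cap_center tool (y,z) [180.1  -0.7] underside centre [198.1  -0.6]
```

View pics/mask.png

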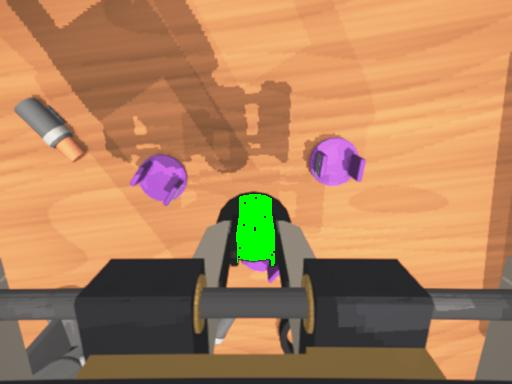

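```bash
python3 -m inch '[{"x":0,"y":-12,"z":0,"twist":-0.135},{"x":-36.7,"y":0,"z":-18.2,"twist":0},{"x":-36.7,"y":0,"z":-18.2,"twist":0},{"x":-36.7,"y":0,"z":-18.2,"twist":0},{"x":-36.7,"y":0,"z":-18.2,"twist":0},{"x":-36.7,"y":0,"z":-18.2,"twist":0},{"x":-36.7,"y":0,"z":-18.2,"twist":0},{"x":0,"y":0,"z":0,"twist":0},{"x":0,"y":0,"z":0,"twist":0},{"x":0,"y":0,"z":0,"twist":0}]'; python3 -c "
from h import *
c,s=cap('wrist'); save('w23.png',c['color']);print(s['force'],s['opening'],s['tool_pos'],R.from_rotvec(s['orientation']).as_matrix().round(3))"; python3 capfit.py
```

```text
t: 28.9
tool_pos: [0.6017, 0.0475, 0.3271]
orientation: [-1.207, -1.208, 1.211]
force: [0.1, 0.3, -0.7]
opening: 0.0271
[ 0.10347422  0.34094744 -0.74739765] 0.02709646012690931 [0.60166218 0.04754353 0.327064  ] [[-0.001 -0.003 -1.   ]
 [ 1.     0.    -0.001]
 [ 0.    -1.     0.003]]
pts 2387 1897 y=-0.010 x + -0.004 z + 194.1 tilt deg about jaw -0.2 zrange -23.7 25.0
zmax 25.0 disc top centre (y,z) 194.1 -0.0 cap_center tool (y,z) [ 1.801e+02 -1.000e-01] underside centre [198.1   0. ]
```

View pics/w23.png

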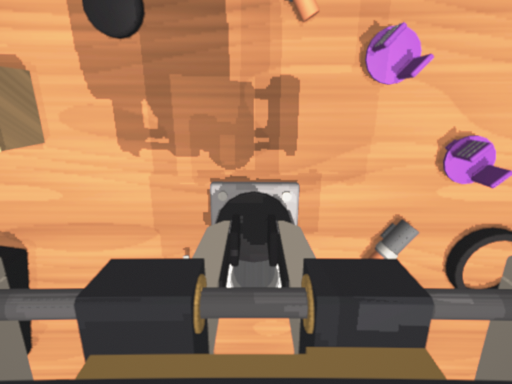

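```bash
python3 -m inch '[{"x":0,"y":10,"z":-2.5,"twist":0},{"x":0,"y":9,"z":0,"twist":0},{"x":0,"y":4.5,"z":0,"twist":0},{"x":0,"y":4.5,"z":2,"twist":0},{"x":0,"y":4.5,"z":2,"twist":0},{"x":0,"y":4.5,"z":2,"twist":0},{"x":0,"y":0,"z":0,"twist":0}]' -1 12; python3 -c "
from h import *
c,s=cap('wrist'); save('w24.png',c['color']);print(s['force'],s['opening'],s['tool_pos'])
c,s=cap('scene'); save('s14.png',cv2.resize(c['color'][130:270,210:360],(643,600)))"; python3 capfit.py
```

```text
t: 29.65
tool_pos: [0.5986, 0.0467, 0.2911]
orientation: [-1.209, -1.209, 1.21]
force: [-1.1, 0.5, 0.3]
opening: 0.0275
[-1.13092938  0.4942141   0.26684357] 0.02746477038036289 [0.59856676 0.04673539 0.29105502]
pts 2384 2091 y=0.001 x + 0.386 z + 193.3 tilt deg about jaw 21.1 zrange -26.0 18.2
zmax 18.0 disc top centre (y,z) 191.3 -5.3 cap_center tool (y,z) [178.2  -0.3] underside centre [195.   -6.8]
```

View pics/s14.png

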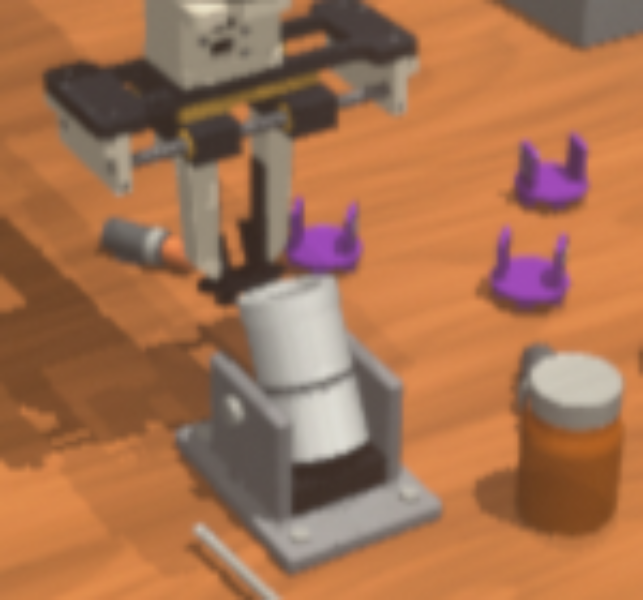

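View pics/w24.png

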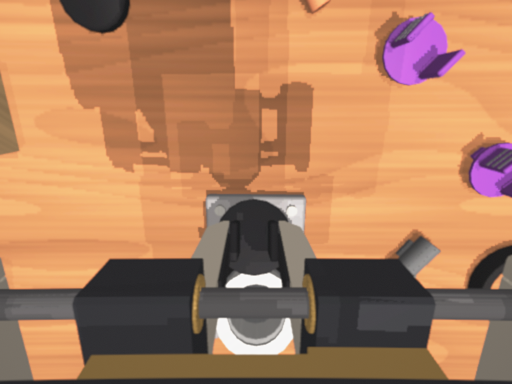

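```bash
python3 -m inch '[{"x":0,"y":2,"z":1,"twist":0},{"x":0,"y":0,"z":0,"twist":0},{"x":0,"y":-5,"z":2,"twist":0},{"x":0,"y":-20,"z":5,"twist":0},{"x":0,"y":0,"z":0,"twist":0},{"x":0,"y":0,"z":0,"twist":0}]' -1 12; python3 -c "
from h import *
c,s=cap('wrist'); save('w25.png',c['color']);print(s['force'],s['opening'],s['tool_pos'],R.from_rotvec(s['orientation']).as_matrix().round(3))"; python3 capfit.py
```

```text
t: 30.35
tool_pos: [0.5911, 0.0468, 0.3149]
orientation: [-1.21, -1.21, 1.209]
force: [0.2, -0.2, -2.1]
opening: 0.0276
[ 0.21422339 -0.17173756 -2.05621524] 0.027629700146286698 [0.59105566 0.04677485 0.31485073] [[-0.     0.001 -1.   ]
 [ 1.    -0.    -0.   ]
 [-0.    -1.    -0.001]]
pts 2409 2116 y=-0.001 x + 0.429 z + 193.5 tilt deg about jaw 23.2 zrange -27.7 17.0
zmax 17.0 disc top centre (y,z) 190.9 -6.0 cap_center tool (y,z) [178.   -0.4] underside centre [194.6  -7.5]
```

View pics/mask.png

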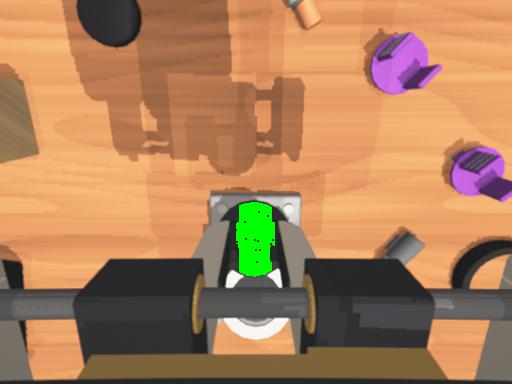

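```bash
python3 -m inch '[{"x":0,"y":-25,"z":0,"twist":0},{"x":0.8,"y":0,"z":-20,"twist":0},{"x":0,"y":0,"z":-20,"twist":0},{"x":0,"y":8,"z":0,"twist":0},{"x":0,"y":0,"z":0,"twist":0},{"x":0,"y":0,"z":0,"twist":0}]' -1 25; python3 -c "
from h import *
c,s=cap('wrist'); save('w26.png',c['color']);print(s['force'],s['opening'],s['tool_pos'],R.from_rotvec(s['orientation']).as_matrix().round(3))
c,s=cap('scene'); save('s15.png',cv2.resize(c['color'][130:270,210:360],(643,600)))"; python3 capfit.py; python3 tgt.py "[0,194.6,-7.5]"
```

```text
t: 31.0
tool_pos: [0.6299, 0.0476, 0.3298]
orientation: [-1.207, -1.207, 1.211]
force: [0.4, 0.4, -1.0]
opening: 0.0271
[ 0.37534646  0.419143   -0.95910688] 0.02705918051533162 [0.62991046 0.04759988 0.32975024] [[-0.    -0.003 -1.   ]
 [ 1.    -0.    -0.   ]
 [-0.    -1.     0.003]]
pts 2403 2085 y=-0.001 x + 0.430 z + 193.5 tilt deg about jaw 23.3 zrange -26.7 17.1
zmax 17.1 disc top centre (y,z) 191.0 -5.9 cap_center tool (y,z) [178.1  -0.4] underside centre [194.7  -7.5]
t 31.1 F [-0.1 -0.5 -1.8] TCP [0.6302 0.0477 0.3311] q6 -1.58 open 0.0268 pt in mouth frame mm: along n 24.6 x -1.6 y 0.1
shift along -n in tool per mm [-0.     0.906 -0.424] fix lateral [-0.1 -0.7 -1.5]
```

View pics/s15.png

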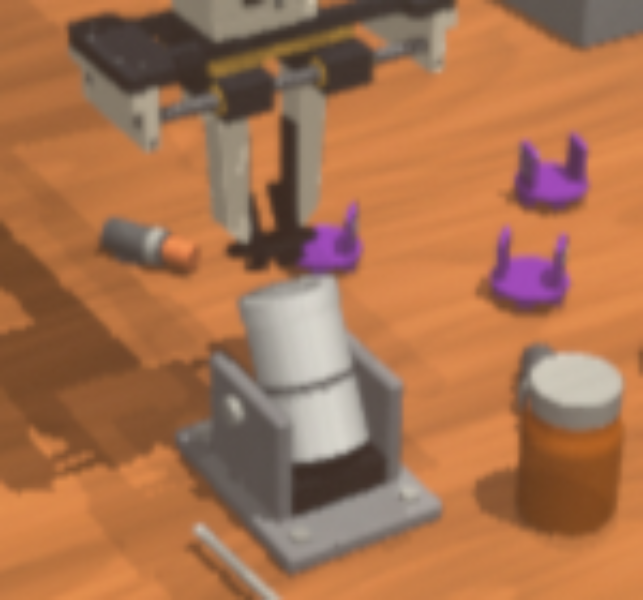

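```bash
python3 -m inch '[{"x":0,"y":4,"z":-3.7,"twist":0},{"x":0,"y":5.4,"z":-2.6,"twist":0},{"x":0,"y":4,"z":-1.9,"twist":0},{"x":0,"y":4,"z":-1.9,"twist":0},{"x":0,"y":0,"z":0,"twist":0},{"x":0,"y":0,"z":0,"twist":0}]' -1 15;  python3 tgt.py "[0,194.6,-7.5]"; python3 -c "
from h import *
c,s=cap('wrist'); save('w27.png',c['color'])
c,s=cap('scene'); save('s16.png',cv2.resize(c['color'][130:270,210:360],(643,600)))"; python3 capfit.py
```

```text
t: 31.7
tool_pos: [0.641, 0.0476, 0.3138]
orientation: [-1.209, -1.209, 1.21]
force: [0.4, 0.2, -1.3]
opening: 0.0273
t 31.7 F [ 0.4  0.2 -1.3] TCP [0.641  0.0476 0.3138] q6 -1.58 open 0.0273 pt in mouth frame mm: along n 4.5 x 1.0 y -0.0
shift along -n in tool per mm [-0.     0.906 -0.423] fix lateral [0.  0.4 0.9]
pts 2401 2117 y=0.001 x + 0.429 z + 193.5 tilt deg about jaw 23.2 zrange -26.7 16.9
zmax 16.9 disc top centre (y,z) 190.9 -6.1 cap_center tool (y,z) [178.   -0.6] underside centre [194.5  -7.7]
```

View pics/s16.png

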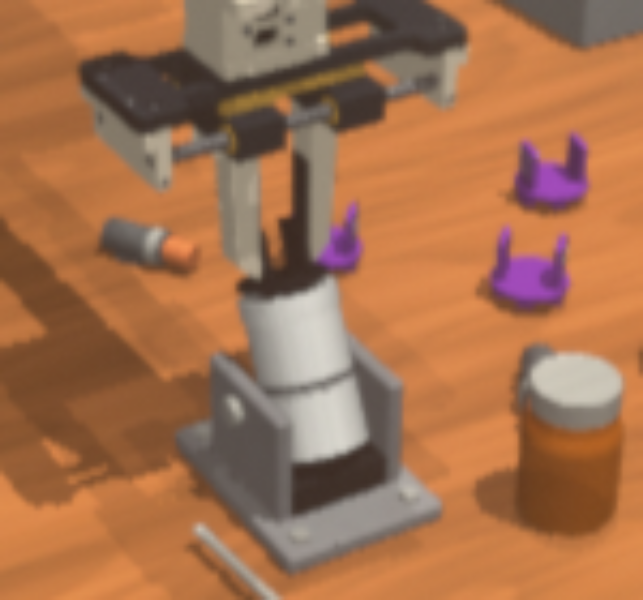

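```bash
python3 -m inch '[{"x":0,"y":2.4,"z":-0.6,"twist":0},{"x":0,"y":2.4,"z":-0.8,"twist":0},{"x":0,"y":0,"z":0,"twist":0},{"x":0,"y":0,"z":0,"twist":0}]' -1 12;  python3 tgt.py "[0,194.6,-7.5]"; python3 -c "
from h import *
c,s=cap('wrist'); save('w28.png',c['color'])"; python3 capfit.py
```

```text
t: 32.2
tool_pos: [0.6425, 0.0476, 0.3095]
orientation: [-1.209, -1.21, 1.209]
force: [-0.6, 0.6, 1.7]
opening: 0.0275
t 32.2 F [-0.6  0.6  1.7] TCP [0.6425 0.0476 0.3095] q6 -1.58 open 0.0275 pt in mouth frame mm: along n -0.2 x 0.6 y 0.0
shift along -n in tool per mm [-0.     0.906 -0.422] fix lateral [-0.   0.2  0.5]
pts 2392 2118 y=0.002 x + 0.465 z + 193.3 tilt deg about jaw 24.9 zrange -26.5 16.6
zmax 16.6 disc top centre (y,z) 190.5 -6.1 cap_center tool (y,z) [177.8  -0.2] underside centre [194.1  -7.8]
```

```bash
python3 -m inch '[{"x":0,"y":1.2,"z":-0.4,"twist":0},{"x":0,"y":1,"z":-0.4,"twist":0},{"x":0,"y":0,"z":0,"twist":0},{"x":0,"y":0,"z":0,"twist":0}]' -1 12;  python3 tgt.py "[0,194.6,-7.5]"; python3 -c "
from h import *
c,s=cap('wrist'); save('w29.png',c['color'])"; python3 capfit.py
```

```text
t: 32.65
tool_pos: [0.643, 0.0477, 0.309]
orientation: [-1.209, -1.209, 1.209]
force: [-7.3, 0.0, 12.9]
opening: 0.0279
t 32.65 F [-7.3  0.  12.9] TCP [0.643  0.0477 0.309 ] q6 -1.58 open 0.0279 pt in mouth frame mm: along n -0.8 x 0.9 y 0.1
shift along -n in tool per mm [-0.     0.906 -0.423] fix lateral [-0.1  0.4  0.8]
pts 2395 2117 y=-0.002 x + 0.462 z + 192.6 tilt deg about jaw 24.8 zrange -25.9 16.9
zmax 16.9 disc top centre (y,z) 190.0 -5.8 cap_center tool (y,z) [1.773e+02 1.000e-01] underside centre [193.6  -7.4]
```

```bash
python3 -m inch '[{"x":0,"y":0,"z":0,"twist":0},{"x":0,"y":0,"z":0,"twist":0},{"x":0,"y":0,"z":0,"twist":0},{"x":0,"y":0,"z":0,"twist":0},{"x":0,"y":0,"z":0,"twist":0},{"x":0,"y":0,"z":0,"twist":0}]' 0.25 12; python3 -c "
from h import *
c,s=cap('wrist'); save('w30.png',c['color'])
c,s=cap('scene'); save('s17.png',cv2.resize(c['color'][130:270,210:360],(643,600)))"; python3 capfit.py
```

```text
t: 33.3
tool_pos: [0.6431, 0.0476, 0.3067]
orientation: [-1.209, -1.209, 1.21]
force: [0.2, -0.6, 0.3]
opening: 0.0582
pts 2355 2340 y=0.006 x + 0.465 z + 190.4 tilt deg about jaw 24.9 zrange -25.5 17.1
zmax 17.1 disc top centre (y,z) 187.8 -5.5 cap_center tool (y,z) [175.1   0.4] underside centre [191.5  -7.2]
```

View pics/s17.png

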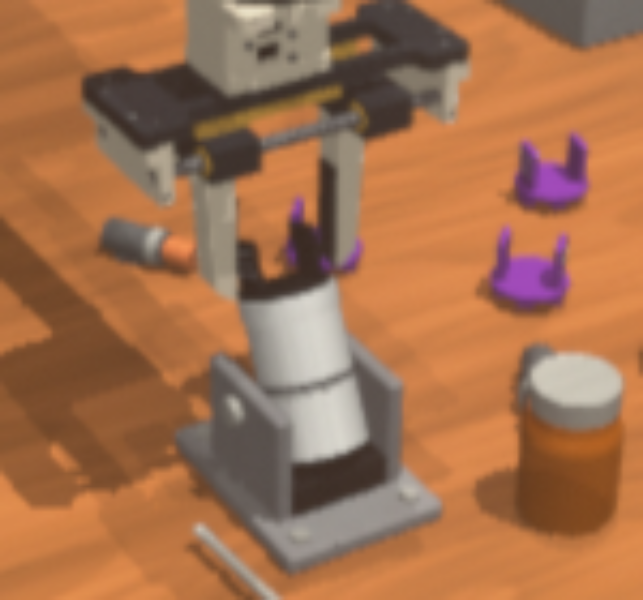

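View pics/w30.png

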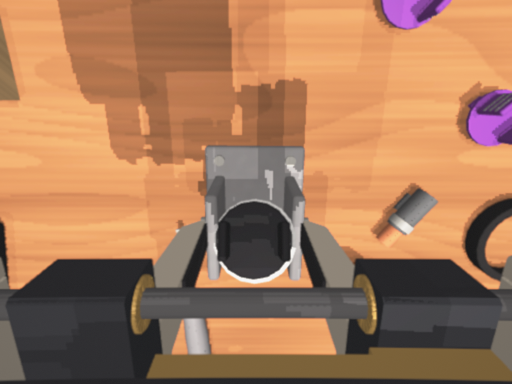

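```bash
python3 -m inch '[{"x":0,"y":-10,"z":0,"twist":0},{"x":0,"y":-30,"z":0,"twist":0},{"x":0,"y":-40,"z":0,"twist":0},{"x":0,"y":0,"z":20,"twist":0},{"x":0,"y":0,"z":0,"twist":0},{"x":0,"y":0,"z":0,"twist":0}]'; python3 - <<'E'
from h import *
c,s=cap('wrist'); save('w31.png',c['color']); W=cloud(c,s)
n=np.array([-np.sin(np.radians(25)),0,np.cos(np.radians(25))]); M=np.array([.6494,.0476,.1148]); ex=np.array([np.cos(np.radians(25)),0,np.sin(np.radians(25))])
D=W-M; h=D@n; m=(np.hypot(D@ex,D[...,1])<.035)&(abs(h-.004)<.003)&(c['color'].max(2)<80); P=D[m]
A=np.c_[P@ex,P[:,1],np.ones(len(P))]; print(len(P),'disc plane slope ex,ey, height mm',np.linalg.lstsq(A,P@n*1000,rcond=None)[0].round(2)); print('centre',cv2.minEnclosingCircle((A[:,:2]*1000).astype(np.float32)))
t=(np.hypot(D@ex,D[...,1])<.035)&(h>.028)&(h<.036)
for sg in(-1,1):
    k=t&(D[...,1]*sg>0); print('tab',sg,k.sum(),(D[k][:,1]*1000).min().round(1) if k.any() else None,(D[k][:,1]*1000).max().round(1) if k.any() else None,(D[k]@ex*1000).mean().round(1))
print(s['t'],s['force'],s['opening'])
c,s=cap('scene'); save('s18.png',c['color'])
E
```

```text
t: 34.0
tool_pos: [0.6231, 0.0476, 0.3873]
orientation: [-1.209, -1.209, 1.209]
force: [-0.1, 0.3, 0.1]
opening: 0.0581
1688 disc plane slope ex,ey, height mm [-0.71 -0.64  4.13]
centre ((-0.8402997851371765, -0.6506618857383728), 23.952547073364258)
tab -1 155 -20.2 -15.8 -0.5
tab 1 155 14.7 19.9 -0.5
34.0 [-0.09901477  0.3335889   0.13424799] 0.05807594685945969
```

View pics/w31.png

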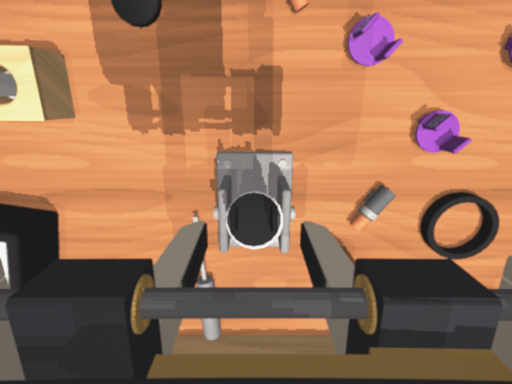

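View pics/s18.png

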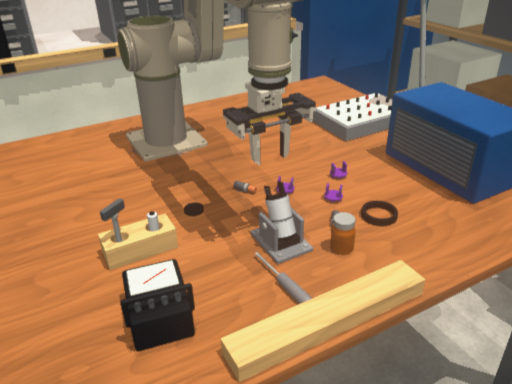

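```bash
python3 -c "
from plant import robot
print(robot.close_job()); print(robot.read_state()['t'])"
```

```text
the job is handed in; nothing more can be done
None
the job is handed in; nothing more can be done
```

I carried out the whole sequence and handed the job in at about 34 s; the hand-in reports no verdict. One thing is inferred rather than seen: the nut's final angle.

- **Nut:** I set the driver down on the bore floor over the nut, within about 1 mm of full depth. On my first turn, with the jaws loose around the crossbar, the driver leaned about 0.2 rad in the bore, too much for step 2. I re-gripped the bar by its ends, straightened it to about 0.03 rad, and turned clockwise again until the torque rose to about 0.57 N m. The driver was then at about 1.3–1.4 rad, so the nut should be at its 1.1 rad stop. The cameras showed a flat grey surface 46 mm down the bore, which the driver passed straight through, so they never showed the nut itself.
- **Driver:** It stands released in its original well. My fit put its mouth at 7.8 mm, against a well floor at 8 mm, leaning about 0.02 rad. One fit put the mouth 4.4 mm off the well's axis, within the 6 mm limit. A later reading of the bar's top put it about 3 mm off.
- **Cap:** It sits flat on the canister's mouth. The disc's top face is 4.1 mm above the rim (4 mm is ideal), it is about 1 mm off centre, and both tabs have sprung out to ±20 mm.
- **Other things:** In the last scene picture nothing else had visibly moved, and the gripper was clear of everything.

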